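# Fit the interlocking dividers into the specimen tank

## Task

Partition the clear specimen tank: take the yellow cross divider from the drying rack and fit it into the side grooves of the tank's white liner, its slot in line with the slot in the liner's own cross wall, then fit the blue long divider down over both so that all the slots interlock. Both must end fully home on the tank's floor with their top edges flush with the rim, let go and standing still. The liner sits a few millimetres off true, so feel the dividers in; never let one drop into the tank or ram it home, and leave the beaker, bottle, timer and boss head where they are.

Things in the scene. Friction and masses are not known exactly. Their poses are not given: they have to be found in the camera images.
- tank: Clear plastic tank, open on top, fixed to the bench: 242 x 172 mm outside (254 x 184 over the rim bead), 86 high; floor 6 thick. Origin: centre of underside, x along its length, z up. In it stands a white drop-in liner, a frame with no floor, held fast, inside 220 (x) x 150 (y) mm, its top level with the tank's rim.
- tank_floor (a point): Centre of the tank's inner floor, the tank's axes. The liner stands parallel to the tank but up to 3 mm off centre in x and in y, differently each time; this is not measured. Liner centre = this point plus that shift. Pairs of ribs make upright grooves 8 mm wide from the floor to 10 mm below the rim; ribs stand 7 mm out, tops square, no lead-in.
- tank_rim (a point): Centre of the tank's mouth, 86 mm above the bench. Seen from the liner's centre: cross grooves in both long sides at x = +25 mm; grooves in both ends at y = +25 mm; and a moulded cross wall, 6 mm thick, level with the rim, at x = -60 mm, with a slot 8 mm wide and 41 deep, open upward, at y = +25 mm.
- cross: Yellow cross divider, standing upright in the rack: sheet 147 mm long (x), 6 thick (y), 80 high, 60 to 115 g. Origin: mid-length, lower edge, z up. One slot 8 mm wide opens UPWARD, 41 deep from the top edge, at x = +25 mm. Home: its x axis along the tank's +y, standing on the tank floor, so 1.5 mm end play in the liner, 1 mm each side in the grooves.
- cross_grip (a point): Centre of the grip block (40 x 12 x 36 mm in x, y, z) on the cross divider's top edge, by which to pinch it across y: at x = -20, z = 98 mm from its origin. Home, with the liner centred: at tank (25, -20, 104) mm.
- long: Blue long divider, standing upright in the rack: sheet 216 mm long (x), 6 thick (y), 80 high, 85 to 150 g. Origin: mid-length, lower edge, z up. Two slots 8 mm wide open DOWNWARD, 41 deep from the lower edge, at x = -60 and +25 mm. Home: its x axis along the tank's +x, standing on the tank floor.
- long_grip (a point): Centre of the grip block (40 x 12 x 36 mm) on the long divider's top edge: x = -17, z = 98 mm from its origin. Home, with the liner centred: tank (-17, 25, 104) mm. Going down, it enters the slots of the cross wall and cross divider at rim height, the end grooves 10 mm lower, and about 40 mm above home its own slots must find the wall and the cross divider, 1 mm play each side.
- rack: Grey drying rack, fixed: base 150 x 150 x 10 mm with two bays along its x, at y = -42 and +42 mm, one divider in each (either may be in either bay), standing on the base between steel posts that are 65 mm high above the bench, at x = -42 and +42 mm, 8 mm apart. Origin: centre of the underside, z up.
- beaker: Empty glass beaker, 72 mm across, 95 mm high, bystander; origin at the centre of its base.
- bottle: Small amber bottle, 60 mm across, 120 mm high, bystander; origin at the centre of its base.
- timer: White bench timer, 60 x 80 x 22 mm, bystander; origin at the centre of its underside.
- boss: Aluminium boss head with two screws, about 60 x 32 x 50 mm, bystander; origin under the centre of its block.
Things that resemble listed ones, but are neither listed nor needed, are in the scene too. What is meant by the long is not green, grey or red, and is the larger of those in its own colour.

How it is judged (in metres and radians):
On the way:
1. the yellow cross divider stands fully home in the liner's side grooves, the right way round (x of cross_grip in the frame of tank between 0.018 and 0.032 m and y of cross_grip in the frame of tank between -0.027 and -0.013 m and z of cross_grip in the frame of tank between 0.1015 and 0.1065 m and angle between cross_grip's own z axis and vertical below 0.05 rad and angle between the x axis of cross_grip and the y axis of tank, either way round below 0.04 rad), for 0.2 s.
At the end, for the whole second after the job is handed in: Both dividers home in the tank: grip centres within 7 mm sideways (the liner may be 3 mm off) and 2.5 mm in height of tank (25, -20, 104) mm for the cross and (-17, 25, 104) mm for the long divider, upright within 0.05 rad, lined up with the tank within 0.04 rad, at rest (under 10 mm/s) (all of step 1 and x of long_grip in the frame of tank between -0.024 and -0.01 m and y of long_grip in the frame of tank between 0.018 and 0.032 m and z of long_grip in the frame of tank between 0.1015 and 0.1065 m and angle between long_grip's own z axis and vertical below 0.05 rad and angle between the x axis of long_grip and the x axis of tank, either way round below 0.04 rad and linear speed of each of cross, long below 0.01 m/s); the robot touches nothing.
It fails at once if a divider is dropped into the tank: it moves faster than 0.45 m/s in or just over the tank's mouth ((linear speed of cross above 0.45 m/s and horizontal distance between cross_grip and tank_rim below 0.09 m and z of cross_grip in the frame of tank below 0.19 m) or (linear speed of long above 0.45 m/s and horizontal distance between long_grip and tank_rim below 0.09 m and z of long_grip in the frame of tank below 0.19 m)).
It fails at once if a divider is rammed home: more than 60 N between a divider and the tank, or between the dividers (contact force between any of cross, long and tank above 60 N or contact force between long and cross above 60 N).
It fails at once if the beaker, bottle, timer or boss head is moved more than 15 mm (distance of any of beaker, bottle, timer, boss from where it was at the start of the episode above 0.015 m).
It also fails if it takes over 72 s, if anything falls off the work surface, if the arm or the gripper's body presses on something with over 40 N, if the wrist force passes 120 N, or if a joint passes its speed limit or range.

## Robot

A 7-joint arm with a two-finger parallel gripper is mounted at the origin on the work surface. World frame = base frame: x ahead of the robot, y to its left, z up, the work surface at z = 0. Lengths are in m, angles in degrees, forces in N, time in s.
With the tool pointing down it reaches from about 0.4 to 0.85 m from the base axis. Payload 6.9 kg.
Tool frame: the origin (TCP) lies between the finger pads; the fingertips stand 11 mm ahead of it and the grasp point (between the pads) lies 8 mm behind it (robot.tcp_to_tips is the distance from the TCP to the fingertips, in m); z points along the fingers, y is the direction in which the jaws open and shut (so a half turn about z gives the same grasp; the last joint's range is limited). The gripper opens to 85 mm and grips with 20 to 120 N. Pads are 22 mm wide; open, the fingers measure 114 mm over their backs; the gripper's body (76 mm by 85 mm) begins 54 mm behind the grasp point. The pads swing forward as they close: fully open they stand 13 mm farther back than shut.
Start: joints at [-59.272, 29.078, -13.613, 85.955, 7.202, 65.827, -8.869], TCP at [0.261, 0.568, 0.242] pointing down, gripper open.
Joint ranges: [-176.47, 176.47], [-13.61, 117.27], [-81.72, 77.17], [0.22, 143.17], [-87.28, 267.28], [10, 112.55], [-165.47, 165.47]. Speed limits (degrees/s): [136.94, 136.94, 180, 180, 180, 180, 180].

## Interface

Orientations are given as [roll, pitch, yaw] about the fixed x, y, z axes, in that order (R = Rz(yaw) Ry(pitch) Rx(roll)).
In Python, from cell import get_obs, camera, calibration, workorder, spotter, robot gives the robot as it stands. The module is installed in compiled form; this text tells all that it offers.
- The arm moves only by the shell command python3 -m crank 'ROWS' [OPENING] [FORCE]. ROWS is JSON, a list of rows, each an object of numbers: "dx", "dy", "dz": the shift along the tool's x, y, z in mm; "yaw": the turn about the tool's z in units of 6 degrees (1.0 is 6 degrees). A call has exactly 8 rows; each row is the pose to reach, as a shift and turn from the pose commanded when the call began, along the tool's axes at that moment; what a row does not reach only later rows make up. A row lasts 1/12 s, in which the tool goes at most 41.7 mm and 7.16 degrees, less where a joint would pass 70% of its speed; a pose out of reach is approached as far as the arm can. A call with a gripper value outside its range is refused whole. OPENING is the opening, from 0 (shut) to 1 (fully open), set as the call begins (- or left out, the last holds). The fingers move at their own pace and stop on an object; FORCE is the grip in N (left out, the last holds). Time passes only in rows, so rows that repeat a pose let the fingers close, or fill a call up. It gives the time, the measured TCP pose, the force and the opening at its end, in the units of the state.
- get_obs(): the state, without advancing time (a new reading comes with each control period).
- camera(name): name is "side" or "top"; returns (picture, depth): 420x560x3 uint8, red, green, blue; 420x560 float32, m along the optical axis (not along the pixel's ray), 0 where there is no reading.
- calibration(name): a dict with "fx", "fy", "cx", "cy" (pixels), "dist" ([k1, k2, p1, p2, k3] as OpenCV has them; the pictures are not rectified), "T" (4x4, takes a point from camera to world coordinates). Camera axes: x right, y up, looking along -z (the intrinsics and any distortion apply to the point x, -y, -z); pixel columns grow to the right and rows downward; lengths in m; the calibration is good to about 2 mm. A picture is of the moment at which its call begins. calibration takes no time and is no camera call.
- workorder.close_job(): hands the job in, once; it reports no verdict.
Trained networks look in the newest picture that a camera, given by its name, has taken for a name from the list of things; names that differ only in an ending like _2 or _b are one class to them, and where a whole thing is asked for, a point or a joint stands for the part that bears it (a point fixed in the world has none). Each returns a list of dicts, best first, with "p" (0 to 1); they miss things now and then, are a little off and sometimes report something else, mostly with a low value. They report only what shows in the picture. A call takes as long as a camera call. They do not tell look-alikes from the thing itself.
- spotter.masks_of(camera, thing): "region" (420x560 bool, what is visible of it) and "extent" ([left, top, right, bottom] in pixels, round what is visible of it).
The state is a dict: "time": time; "joint_pos": joint angles; "joint_velocities": joint speeds; "joint_efforts": joint torques, N m; "position": TCP position; "ee_rot": TCP orientation; "force": force on the tool from outside, world axes, zero at the start; "ft_torque": the same for the moment, N m; "finger_gap": finger opening in m.
Only numpy, scipy, OpenCV 4.12 (cv2) and the standard library are available. Lean on these libraries where they do the work, as an engineer would, in place of code of your own. Each camera call takes 0.05 s, during which the arm holds its last target.

## Working session

There is one attempt and no reset: what is moved stays moved. The work goes in short steps, Python scripts to look and compute and a shell command to move; the robot and the scene stay as the last step left them, time stands still between calls to the robot, and variables do not carry over. Pictures are saved under pics/ and viewed, and the job is handed in when it is done.

```bash
mkdir -p pics
python3 - <<'E'
from cell import get_obs,camera,calibration
import cv2,numpy as np
print(get_obs())
for n in ("side","top"):
    p,d=camera(n); cv2.imwrite(f"pics/{n}0.png",p[:,:,::-1]); np.savez(f"{n}0.npz",p=p,d=d)
    c=calibration(n); print(n,c)
E
```

```text
{'time': 0.0, 'joint_pos': array([-59.27247085,  29.12339219, -13.60835991,  86.00945412,
         7.20282592,  65.82630543,  -8.86875095]), 'joint_velocities': array([ 0.05021064, -0.1285775 ,  0.00401327, -0.09122217,  0.0732778 ,
        0.06647226, -0.00879363]), 'joint_efforts': array([-1.16953721e-03, -6.20594645e+01, -2.18700752e+00, -2.49655366e+01,
        1.27159993e-02,  1.16446865e-02,  2.93349217e-05]), 'position': array([0.2608748 , 0.56741743, 0.24144794]), 'ee_rot': array([-1.79899753e+02,  3.19126289e-03,  1.55318506e+02]), 'force': array([-0.73567554, -0.51429998, -0.49444099]), 'ft_torque': array([-0.03712479, -0.02903408, -0.01553629]), 'finger_gap': 0.0852912798851863}
side {'fx': 432.4575396182303, 'fy': 432.4575396182303, 'cx': 275.51936153661586, 'cy': 204.0352550718455, 'dist': array([-0.04350357,  0.        ,  0.        ,  0.        ,  0.        ]), 'T': array([[ 0.6852396 ,  0.37603146, -0.62373635, -0.36624768],
       [-0.72829238,  0.34663479, -0.59112988, -0.79978716],
       [-0.00607471,  0.85932803,  0.51138873,  0.7825183 ],
       [ 0.        ,  0.        ,  0.        ,  1.        ]])}
top {'fx': 544.743121279368, 'fy': 544.743121279368, 'cx': 274.6428480803542, 'cy': 202.97176635359853, 'dist': array([-0.202306,  0.      ,  0.      ,  0.      ,  0.      ]), 'T': array([[ 0.01792003,  0.98564193, -0.16789537,  0.23801416],
       [-0.99975825,  0.01980384,  0.00955234,  0.01743136],
       [ 0.01274016,  0.1676836 ,  0.98575854,  1.515377  ],
       [ 0.        ,  0.        ,  0.        ,  1.        ]])}
```

View pics/side0.png

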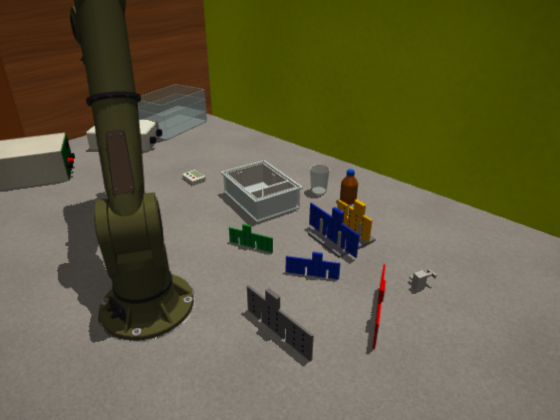

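View pics/top0.png

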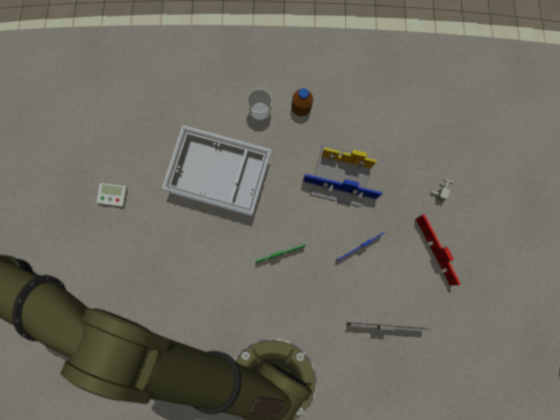

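The top view shows the tank at (217,170) with its cross wall near (245,178), the rack with yellow at (350,157) and long blue at (342,187), and look-alikes lower down. I'll zoom in.

Run:
```python
import cv2,numpy as np
t=np.load("top0.npz")["p"][:,:,::-1]; s=np.load("side0.npz")["p"][:,:,::-1]
a=cv2.resize(t[115:225,155:285],None,fx=6,fy=5.4,interpolation=cv2.INTER_CUBIC); cv2.imwrite("pics/tz.png",np.clip(a*1.0,0,255))
a=cv2.resize(t[140:215,295:395],None,fx=8,fy=8,interpolation=cv2.INTER_CUBIC); cv2.imwrite("pics/rz.png",a)
a=cv2.resize(s[150:280,210:390],None,fx=4.4,fy=4.4,interpolation=cv2.INTER_CUBIC); cv2.imwrite("pics/sz.png",a)
```

```text
[ WARN:0@0.096] global loadsave.cpp:1063 imwrite_ Unsupported depth image for selected encoder is fallbacked to CV_8U.
```

View pics/tz.png

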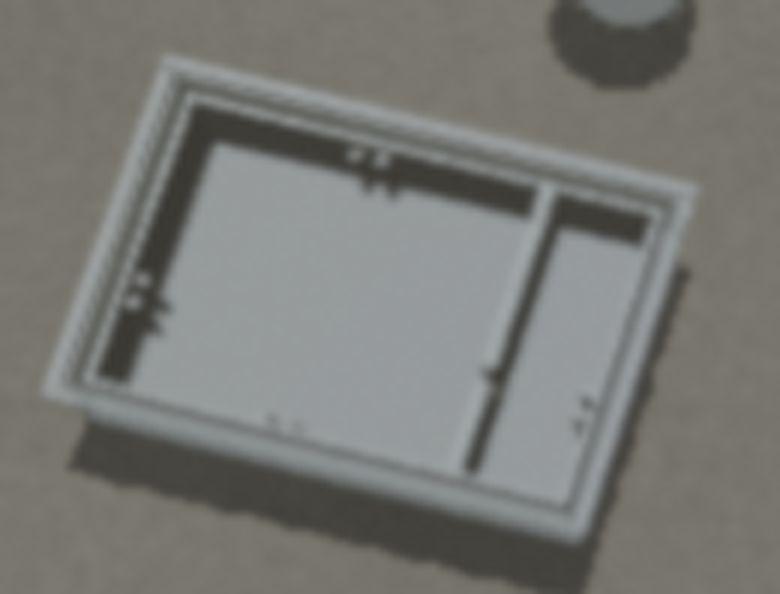

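View pics/rz.png

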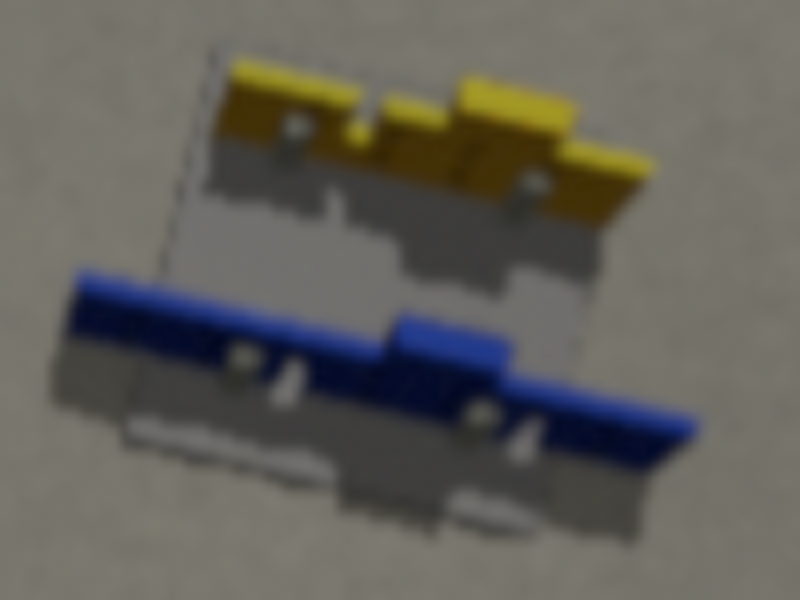

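View pics/sz.png

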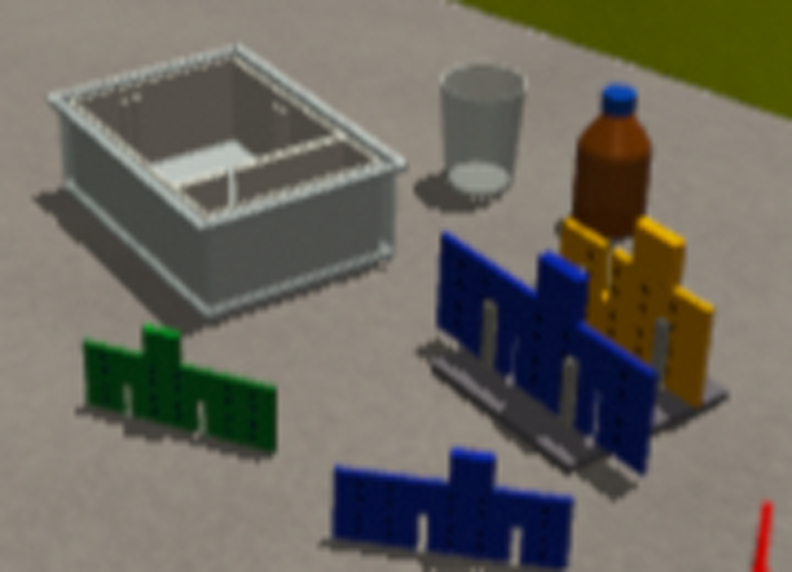

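```bash
cat > h.py <<'E'
import numpy as np,cv2
from cell import calibration
from scipy.optimize import minimize
F=np.diag([1.,-1,-1])
def proj(n,P):
    c=calibration(n);T=c["T"];R=F@T[:3,:3].T;t=-R@T[:3,3]
    K=np.array([[c["fx"],0,c["cx"]],[0,c["fy"],c["cy"]],[0,0,1.]])
    return cv2.projectPoints(np.asarray(P,float).reshape(-1,1,3),cv2.Rodrigues(R)[0],t,K,np.asarray(c["dist"],float))[0][:,0]
def ray(n,uv,z):
    c=calibration(n);T=c["T"]
    K=np.array([[c["fx"],0,c["cx"]],[0,c["fy"],c["cy"]],[0,0,1.]])
    u=cv2.undistortPoints(np.asarray(uv,float).reshape(-1,1,2),K,np.asarray(c["dist"],float))[:,0]
    d=np.c_[u,np.ones(len(u))]@F@T[:3,:3].T
    o=T[:3,3];s=(z-o[2])/d[:,2];return o+d*s[:,None]
def pose(p,P):
    x,y,z,yaw=p;c,s=np.cos(yaw),np.sin(yaw)
    return np.asarray(P)@np.array([[c,-s,0],[s,c,0],[0,0,1]]).T+[x,y,z]
def box(x0,x1,y0,y1,z0,z1):
    return np.array([[x,y,z] for x in(x0,x1) for y in(y0,y1) for z in(z0,z1)])/1e3
CROSS=[box(-73.5,21,-3,3,0,80),box(29,73.5,-3,3,0,80),box(20,30,-3,3,0,39),box(-40,0,-6,6,80,116)]
LONG=[box(-108,-64,-3,3,0,80),box(-56,21,-3,3,0,80),box(29,108,-3,3,0,80),box(-108,108,-3,3,41,80),box(-37,3,-6,6,80,116)]
SS=6
def render(n,p,boxes,ext):
    l,t,r,b=ext;im=np.zeros(((b-t)*SS,(r-l)*SS),np.uint8)
    for B in boxes:
        q=(proj(n,pose(p,B))-[l-.5,t-.5])*SS-.5
        cv2.fillConvexPoly(im,np.round(cv2.convexHull(q.astype(np.float32))*16).astype(np.int32),1,shift=4)
    return cv2.resize(im.astype(np.float32),(r-l,b-t),interpolation=cv2.INTER_AREA)
def soft(img,kind,ext):
    l,t,r,b=ext;a=img[t:b,l:r].astype(float);R,G,B=a[...,0],a[...,1],a[...,2]
    if kind=="y": s=((R+G)/2-B)/np.maximum(R+G+B,60)*3;th=.45
    else: s=(B-(R+G)/2)/np.maximum(R+G+B,60)*3;th=.35
    return np.clip((s-th)/.3+.5,0,1)
def fit(obs,boxes,p0,z,kind):
    # obs: list of (cam,img,ext)
    ms=[soft(i,kind,e) for _,i,e in obs]
    def f(v):
        return sum(((render(n,(v[0],v[1],z,v[2]),boxes,e)-m)**2).sum() for (n,_,e),m in zip(obs,ms))
    best=None
    for d in (0,1):
        r=minimize(f,p0 if best is None else best.x,method="Nelder-Mead",options=dict(initial_simplex=np.array([p0 if best is None else best.x]*4)+np.vstack([np.zeros(3),np.diag([.006,.006,.06] if d==0 else [.002,.002,.01])]),xatol=1e-5,fatol=1e-3))
        best=r
    return best.x,best.fun
E
python3 - <<'E'
from h import *
from cell import spotter
for n in("top","side"):
  for th in("cross","long","tank"):
    for m in spotter.masks_of(n,th): print(n,th,round(m["p"],2),m["extent"])
t=np.load("top0.npz")["p"];s=np.load("side0.npz")["p"]
print(ray("top",[[217,170]],.086),ray("top",[[348,152]],.09))
eT={"y":(315,140,385,175),"b":(298,168,390,205)}
eS={"y":(325,190,385,255),"b":(300,195,365,262)}
def est(k,a,b): # top edge ends
    q=ray("top",[a,b],.09);d=q[0]-q[1];return [*(q.mean(0)[:2]),np.arctan2(d[1],d[0])]
py=est("y",(324,148),(376,161));pb=est("b",(305,175),(382,194))
print(py,pb)
for k,p0,B in(("y",py,CROSS),("b",pb,LONG)):
    for o in([("top",t,eT[k])],[("side",s,eS[k])],[("top",t,eT[k]),("side",s,eS[k])]):
        v,f=fit(o,B,p0,.01,k);print(k,[a[0] for a in o],np.round(v[:2]*1e3,1),np.degrees(v[2]).round(2),round(f,1))
E
```

```text
top cross 0.74 [324.6, 150.3, 375.0, 167.4]
top long 0.91 [304.4, 173.5, 382.3, 200.4]
top long 0.75 [419.9, 215.5, 460.5, 286.2]
top long 0.72 [346.3, 321.7, 430.8, 333.0]
top long 0.46 [364.3, 239.4, 368.8, 247.3]
top long 0.18 [311.5, 144.6, 366.6, 204.0]
top tank 0.87 [162.0, 130.1, 270.1, 215.9]
side cross 0.86 [337.6, 198.1, 371.8, 241.5]
side cross 0.31 [308.2, 221.4, 375.2, 257.5]
side long 0.86 [227.0, 222.8, 275.8, 253.3]
side long 0.79 [371.9, 263.3, 389.5, 351.7]
side long 0.78 [288.3, 249.7, 339.4, 276.6]
side long 0.7 [248.4, 285.9, 314.0, 360.8]
side long 0.64 [312.0, 203.2, 357.1, 255.9]
side tank 0.79 [220.6, 158.9, 299.4, 223.6]
[[0.56843661 0.1604698  0.086     ]] [[ 0.62526479 -0.19317539  0.09      ]]
[np.float64(0.6184429520366603), np.float64(-0.19875850709827964), np.float64(1.344650401720243)] [np.float64(0.5348011963127174), np.float64(-0.18059868819953687), np.float64(1.3467506800522233)]
y ['top'] [ 619.5 -199.1] 77.5 51.5
y ['side'] [ 627.2 -198.7] 70.06 320.8
y ['top', 'side'] [ 620. -198.] 76.7 435.6Traceback (most recent call last):
  File "<stdin>", l
[... 345 characters left out ...]
llback, bounds=bounds,
                               **options)
    fxcc = func(xcc)
    fx = function(np.copy(x), *(wrapper_args + args))
  File "h.py", line 38, in f
    return sum(((render(n,(v[0],v[1],z,v[2]),boxes,e)-m)**2).sum() for (n,_,e),m in zip(obs,ms))
  File "h.py", line 38, in <genexpr>
    return sum(((render(n,(v[0],v[1],z,v[2]),boxes,e)-m)**2).sum() for (n,_,e),m in zip(obs,ms))
                 ~~~~~~^^^^^^^^^^^^^^^^^^^^^^^^^^^^^^
  File "h.py", line 26, in render
    q=(proj(n,pose(p,B))-[l-.5,t-.5])*SS-.5
       ~~~~^^^^^^^^^^^^^
  File "h.py", line 6, in proj
    c=calibration(n);T=c["T"];R=F@T[:3,:3].T;t=-R@T[:3,3]
ValueError: time passes only in moves, steps and waits
```

```bash
sed -i 's/^from cell import calibration/import os,pickle\nif os.path.exists("cal.pkl"): CAL=pickle.load(open("cal.pkl","rb"))\nelse:\n    from cell import calibration as _c\n    CAL={n:_c(n) for n in ("side","top")};pickle.dump(CAL,open("cal.pkl","wb"))\ndef calibration(n): return CAL[n]/' h.py
python3 - <<'E'
from h import *
t=np.load("top0.npz")["p"];s=np.load("side0.npz")["p"]
eT={"y":(315,140,385,175),"b":(298,168,390,205)}
eS={"b":(300,195,365,262)}
for k,p0,B in(("y",[.6184,-.1988,1.345],CROSS),("b",[.5348,-.1806,1.347],LONG)):
    for o in([("top",t,eT[k])],)+(([("side",s,eS[k])],[("top",t,eT[k]),("side",s,eS[k])]) if k=="b" else ()):
        v,f=fit(o,B,p0,.01,k);print(k,[a[0] for a in o],np.round(v[:2]*1e3,1),np.degrees(v[2]).round(2),round(f,1))
# tank drawing
def tank(img,p,dx,dy,name,sc=6,l=155,tt=115,w=130,h=110):
    a=cv2.resize(img[tt:tt+h,l:l+w,::-1],None,fx=sc,fy=sc,interpolation=cv2.INTER_CUBIC)
    def ln(P,c):
        q=(proj("top",pose(p,np.array(P)/1e3))-[l-.5,tt-.5])*sc-.5
        cv2.polylines(a,[np.round(q*8).astype(np.int32)],True,c,1,cv2.LINE_AA,3)
    r=lambda x,y,X,Y,z:[[x,y,z],[X,y,z],[X,Y,z],[x,Y,z]]
    ln(r(-127,-92,127,92,86),(0,0,255))
    ln(r(-110+dx,-75+dy,110+dx,75+dy,86),(0,255,0))
    ln(r(-63+dx,-75+dy,-57+dx,75+dy,86),(255,0,0))
    cv2.imwrite(name,a)
import sys
c=ray("top",[[165,115+0]],.086)
corn=ray("top",[[155+165/6,115+57/5.4],[155+698/6,115+188/5.4],[155+585/6,115+545/5.4],[155+42/6,115+395/5.4]],.086)
print(corn.round(4)); 
e=lambda a,b:np.linalg.norm(corn[a]-corn[b])
print(e(0,1),e(1,2),e(2,3),e(3,0)); d=corn[0]-corn[1]+corn[3]-corn[2]; yaw=np.arctan2(d[1],d[0]); print(corn.mean(0),np.degrees(yaw))
tank(t,(*corn.mean(0)[:2],0,yaw),0,0,"pics/tf0.png")
E
```

```text
y ['top'] [ 619.5 -199.1] 77.55 51.4
b ['top'] [ 538.2 -179.3] 77.55 70.2
b ['side'] [ 537.6 -178.3] 77.19 262.5
b ['top', 'side'] [ 538.1 -178.3] 77.35 338.8
[[0.6923 0.2608 0.086 ]
 [0.6275 0.0152 0.086 ]
 [0.4455 0.0616 0.086 ]
 [0.5158 0.3074 0.086 ]]
0.2540463397613792 0.18787084398498022 0.25564777592826415 0.18250972586839492
[0.5702714  0.16126435 0.086     ] 74.61885892890268
```

View pics/tf0.png

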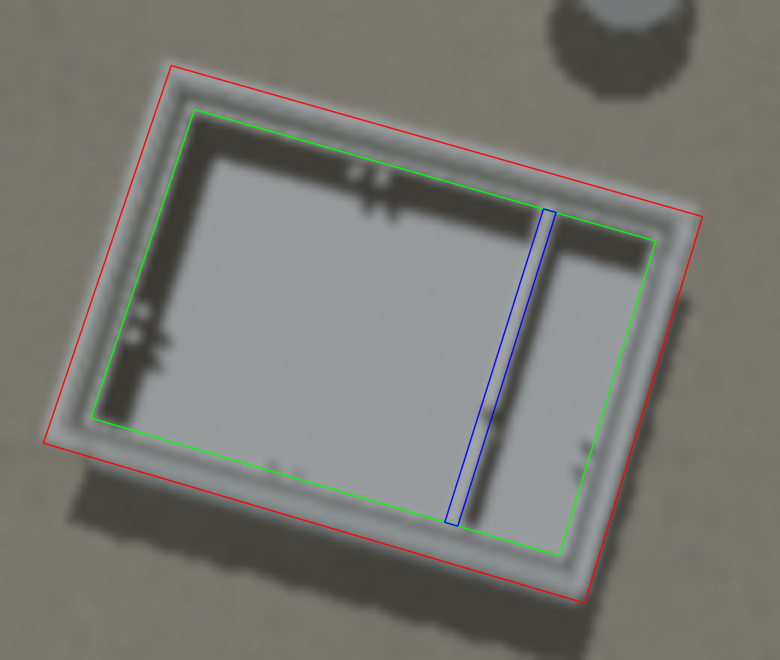

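```bash
cat > tk.py <<'E'
from h import *
from scipy.ndimage import map_coordinates
t=np.load("top0.npz")["p"]
g=cv2.cvtColor(t,cv2.COLOR_RGB2GRAY).astype(float)
def seg(p,a,b,z=86,n=80,trim=.04):
    s=np.linspace(trim,1-trim,n)[:,None]
    P=np.c_[np.array(a)*(1-s)+np.array(b)*s,np.full(n,z)]/1e3
    return proj("top",pose(p,P))
def samp(q): return map_coordinates(g,[q[:,1],q[:,0]],order=3,mode="nearest")
def edge(p,a,b,d=1.5):  # mean brightness right minus left side (mm normal offset)
    a,b=np.array(a,float),np.array(b,float);u=(b-a)/np.linalg.norm(b-a);nn=np.array([-u[1],u[0]])
    return samp(seg(p,a+nn*d,b+nn*d))-samp(seg(p,a-nn*d,b-nn*d))
def prof(p,a,b,offs):
    a,b=np.array(a,float),np.array(b,float);u=(b-a)/np.linalg.norm(b-a);nn=np.array([-u[1],u[0]])
    return [samp(seg(p,a+nn*o,b+nn*o,trim=.1)).mean() for o in offs]
E
python3 - <<'E'
from tk import *
p=(.5703,.1613,0,np.radians(74.62))
# wall bright line: per half centre of brightness; profile both halves to get yaw
offs=np.arange(-14,14.1,1)
for nm,a,b in [("wall y<0",(-60,-70),(-60,-5)),("wall y -5..20",(-60,-5),(-60,18)),("wall y>30",(-60,32),(-60,72)),
  ("left rim a",(127,-80),(127,0)),("left rim b",(127,0),(127,80)),("right rim a",(-127,-80),(-127,0)),("right rim b",(-127,0),(-127,80)),
  ("top rim a",(-115,-92),(0,-92)),("top rim b",(0,-92),(115,-92)),("bot rim a",(-115,92),(0,92)),("bot rim b",(0,92),(115,92)),]:
    print(nm,np.round(prof(p,a,b,offs)).astype(int))
E
```

```text
wall y<0 [142 142 142 142 142 142 143 144 146 149 153 157 159 160 158 151 140 125
 108  91  78  71  72  80  92 107 120 129 135]
wall y -5..20 [153 153 153 153 153 153 153 154 155 156 158 160 162 162 160 154 144 130
 114  96  82  73  71  78  92 108 123 136 144]
wall y>30 [153 153 153 153 153 153 153 154 154 155 157 159 161 162 162 158 150 137
 121 104  87  75  71  74  85 100 117 131 141]
left rim a [116 116 116 117 117 117 118 119 121 125 131 139 146 152 155 154 149 143
 136 131 126 119 110 103  99 102 109 119 129]
left rim b [117 117 117 117 117 117 117 118 119 122 127 134 142 149 154 156 154 149
 141 134 128 123 116 108 102  99 102 110 120]
right rim a [129 123 122 125 131 138 145 150 151 149 143 133 121 108  98  91  86  86
  89  94 101 107 112 115 117 117 118 118 118]
right rim b [135 127 122 122 125 132 140 147 151 152 148 139 127 111  97  84  76  72
  73  79  86  95 103 110 113 115 116 117 117]
top rim a [118 118 118 118 118 119 120 121 125 129 135 142 148 152 153 152 148 142
 135 128 121 115 109 106 106 110 116 123 127]
top rim b [118 118 118 118 118 118 118 119 120 123 128 135 142 149 153 155 153 148
 141 134 128 122 116 109 104 103 107 114 122]
bot rim a [129 125 123 125 130 135 139 142 143 141 138 133 128 121 114 106  98  89
  80  74  70  67  66  66  66  66  66  66  66]
bot rim b [135 129 124 123 125 129 134 139 142 143 142 139 135 129 123 116 109 100
  91  83  76  72  70  70  69  70  70  69  69]
```

Run:
```python
from tk import *
R=lambda a,b,s,w=1:(a,b,s,w)
# edges directed +y: left side(nn) = -x ; directed +x: nn=+y
LIN=[((110,-70),(110,15),-1),((110,35),(110,70),-1),((-105,-75),(-65,-75),-1),((-55,-75),(15,-75),-1),((35,-75),(105,-75),-1),((-63,-70),(-63,18),-1),((-63,32),(-63,70),-1)]
RIM=[((127,-85),(127,85),1),((-127,-85),(-127,85),-1),((-120,-92),(120,-92),1)]
def score(p,L):return -sum(s*edge(p,a,b,1.2).mean()*np.hypot(b[0]-a[0],b[1]-a[1]) for a,b,s in L)
for nm,L in(("liner",LIN),("wall",LIN[5:]),("left",LIN[:2]),("top",LIN[2:5]),("rim",RIM)):
  best=None
  for x in(.567,.571,.575):
   for y in (.158,.1613,.165):
    r=minimize(lambda v:score((v[0],v[1],0,v[2]),L),[x,y,np.radians(75.2)],method="Nelder-Mead",options=dict(initial_simplex=np.array([[x,y,1.312]]*4)+np.vstack([np.zeros(3),np.diag([.002,.002,.01])])))
    if best is None or r.fun<best.fun:best=r
  print(nm,best.x[:2].round(4),np.degrees(best.x[2]).round(2),best.fun.round())
```

```text
liner [0.5686 0.1604] 75.04 -15401.0
wall [0.568  0.1608] 75.08 -5090.0
left [0.5674 0.1605] 75.06 -4482.0
top [0.569 0.162] 75.01 -5886.0
rim [0.5737 0.1625] 75.19 -12016.0
```

Run:
```python
from tk import *
sc,l,tt,w,h=6,155,120,125,100
def im(src,name,cam,sc,l,tt,w,h,p):
    a=cv2.resize(src[tt:tt+h,l:l+w,::-1],None,fx=sc,fy=sc,interpolation=cv2.INTER_CUBIC)
    def ln(P,c):
        q=(proj(cam,pose(p,np.array(P)/1e3))-[l-.5,tt-.5])*sc-.5
        cv2.polylines(a,[np.round(q*8).astype(np.int32)],True,c,1,cv2.LINE_AA,3)
    r=lambda x,y,X,Y,z:[[x,y,z],[X,y,z],[X,Y,z],[x,Y,z]]
    ln(r(-110,-75,110,75,86),(0,255,0));ln(r(-63,-75,-57,21,86),(255,0,0));ln(r(-63,29,-57,75,86),(255,0,0))
    for s in(1,-1):
        for o in(19.5,28.5):
            ln(r(25-4 if o<25 else 29,75*s,25-6 if o<25 else 31,68*s,76),(0,0,255))
            ln(r(110*s,21 if o<25 else 29,103*s,19 if o<25 else 31,76),(0,0,255))
    cv2.imwrite(name,a)
p=(.5686,.1604,0,np.radians(75.05))
im(t,"pics/tf1.png","top",6,155,120,125,100,p)
im(np.load("side0.npz")["p"],"pics/sf1.png","side",8,215,155,95,70,p)
```

```text
(no output)
```

View pics/tf1.png

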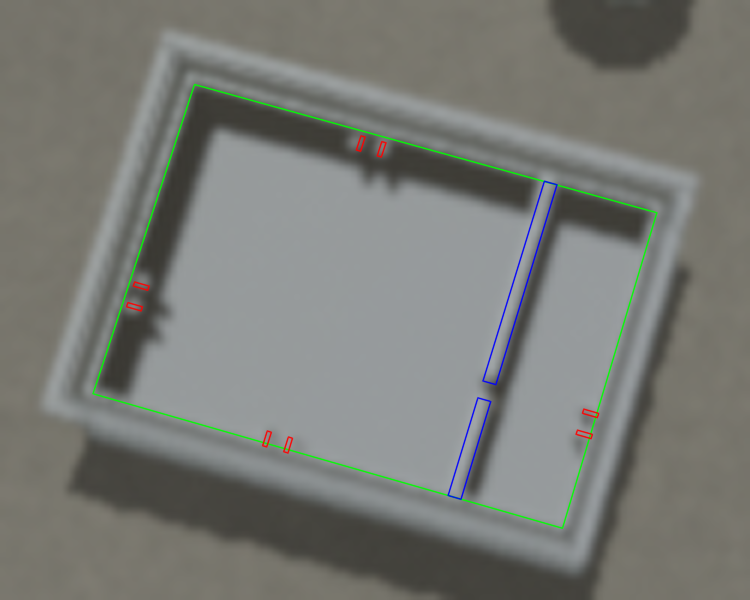

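View pics/sf1.png

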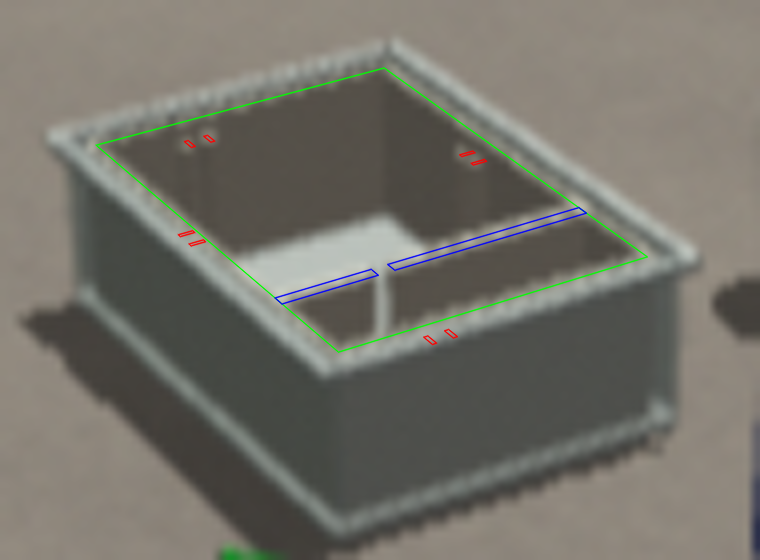

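```bash
cat > go.py <<'E'
import sys,numpy as np
from cell import get_obs
from scipy.spatial.transform import Rotation as R
def rel(x,y,z,yaw):
    o=get_obs();r=R.from_euler("xyz",o["ee_rot"],degrees=True)
    d=r.inv().apply(np.array([x,y,z])-o["position"]*1e3)
    dy=(o["ee_rot"][2]-yaw+180)%360-180
    print("t",round(o["time"],2),"pos",(o["position"]*1e3).round(1),"rot",o["ee_rot"].round(2),"F",o["force"].round(1),"gap",round(o["finger_gap"]*1e3,1),"j",o["joint_pos"].round(0))
    print("dx %.1f dy %.1f dz %.1f yaw %.2f"%(*d,dy/6))
rel(*map(float,sys.argv[1:5]))
E
python3 go.py 615.2 -218.6 200 77.55
```

```text
t 0.4 pos [261.  567.8 242.2] rot [-179.99   -0.    155.32] F [-0.6  0.3  0.2] gap 85.4 j [-59.  29. -14.  86.   7.  66.  -9.]
dx -650.3 dy -566.6 dz 42.3 yaw 12.96
```

```bash
python3 -m crank '[{"dx":-650,"dy":-567,"dz":42,"yaw":12.96},{"dx":-650,"dy":-567,"dz":42,"yaw":12.96},{"dx":-650,"dy":-567,"dz":42,"yaw":12.96},{"dx":-650,"dy":-567,"dz":42,"yaw":12.96},{"dx":-650,"dy":-567,"dz":42,"yaw":12.96},{"dx":-650,"dy":-567,"dz":42,"yaw":12.96},{"dx":-650,"dy":-567,"dz":42,"yaw":12.96},{"dx":-650,"dy":-567,"dz":42,"yaw":12.96}]' 1; python3 go.py 615.2 -218.6 200 77.55
```

```text
time: 1.07
position: [0.398, 0.2624, 0.2264]
ee_rot: [180.0, -0.0, 97.7]
force: [1.9, -0.6, 0.4]
finger_gap: 0.0855
t 1.07 pos [398.  262.4 226.4] rot [ 1.7996e+02 -3.0000e-02  9.7680e+01] F [ 1.9 -0.6  0.4] gap 85.5 j [-39.  17.   4. 109.  -1.  54. -27.]
dx -505.7 dy 150.9 dz 26.2 yaw 3.35
```

```bash
python3 -m crank '[{"dx":-506,"dy":151,"dz":26,"yaw":3.35},{"dx":-506,"dy":151,"dz":26,"yaw":3.35},{"dx":-506,"dy":151,"dz":26,"yaw":3.35},{"dx":-506,"dy":151,"dz":26,"yaw":3.35},{"dx":-506,"dy":151,"dz":26,"yaw":3.35},{"dx":-506,"dy":151,"dz":26,"yaw":3.35},{"dx":-506,"dy":151,"dz":26,"yaw":3.35},{"dx":-506,"dy":151,"dz":26,"yaw":3.35}]'; python3 go.py 615.2 -218.6 200 77.55
```

```text
time: 1.73
position: [0.537, -0.0403, 0.2098]
ee_rot: [180.0, -0.0, 77.9]
force: [0.9, -0.2, -0.6]
finger_gap: 0.0855
t 1.73 pos [537.  -40.3 209.8] rot [ 1.7997e+02 -2.0000e-02  7.7940e+01] F [ 0.9 -0.2 -0.6] gap 85.5 j [ -8.  23.  14. 102.  -7.  55.  -3.]
dx -158.1 dy 113.8 dz 9.8 yaw 0.07
```

```bash
python3 -m crank '[{"dx":-158,"dy":113.8,"dz":10,"yaw":0.07},{"dx":-158,"dy":113.8,"dz":10,"yaw":0.07},{"dx":-158,"dy":113.8,"dz":10,"yaw":0.07},{"dx":-158,"dy":113.8,"dz":10,"yaw":0.07},{"dx":-158,"dy":113.8,"dz":10,"yaw":0.07},{"dx":-158,"dy":113.8,"dz":10,"yaw":0.07},{"dx":-158,"dy":113.8,"dz":10,"yaw":0.07},{"dx":-158,"dy":113.8,"dz":10,"yaw":0.07}]'; python3 go.py 615.2 -218.6 104 77.55
python3 - <<'E'
from cell import camera
import cv2,numpy as np
p,d=camera("side");cv2.imwrite("pics/s1.png",cv2.resize(p[150:280,250:430,::-1],None,fx=4.4,fy=4.4,interpolation=cv2.INTER_CUBIC))
E
```

```text
time: 2.4
position: [0.6144, -0.2157, 0.1993]
ee_rot: [-179.9, -0.1, 77.5]
force: [-0.4, 0.6, 0.5]
finger_gap: 0.0857
t 2.4 pos [ 614.4 -215.7  199.3] rot [-1.7995e+02 -6.0000e-02  7.7530e+01] F [-0.4  0.6  0.5] gap 85.7 j [ 9. 34. 14. 85. -9. 62. 12.]
dx -2.8 dy 1.5 dz 95.3 yaw -0.00
```

View pics/s1.png

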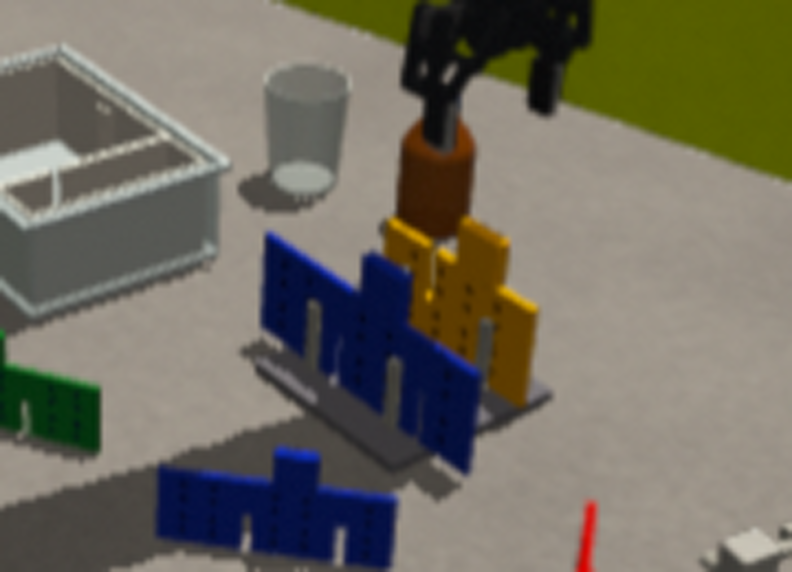

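```bash
python3 -m crank '[{"dz":25},{"dz":50},{"dz":75},{"dz":85},{"dz":90},{"dz":95},{"dz":95},{"dz":95}]'; python3 go.py 615.2 -218.6 104 77.55
```

```text
t 2.45 pos [ 614.5 -214.9  199.6] rot [-1.7996e+02 -7.0000e-02  7.7590e+01] F [ 0.3 -0.3  0.4] gap 85.8 j [ 9. 34. 14. 85. -9. 62. 12.]
dx -3.6 dy 1.5 dz 95.6 yaw 0.01$[0]: bad value
```

```bash
python3 -m crank '[{"dx":-3.5,"dy":1.5,"dz":25,"yaw":0},{"dx":-3.5,"dy":1.5,"dz":50,"yaw":0},{"dx":-3.5,"dy":1.5,"dz":75,"yaw":0},{"dx":-3.5,"dy":1.5,"dz":85,"yaw":0},{"dx":-3.5,"dy":1.5,"dz":91,"yaw":0},{"dx":-3.5,"dy":1.5,"dz":95.5,"yaw":0},{"dx":-3.5,"dy":1.5,"dz":95.5,"yaw":0},{"dx":-3.5,"dy":1.5,"dz":95.5,"yaw":0}]'; python3 go.py 615.2 -218.6 104 77.55
```

```text
time: 3.12
position: [0.6159, -0.2204, 0.1054]
ee_rot: [179.9, 0.0, 77.5]
force: [0.1, -0.1, -0.0]
finger_gap: 0.0851
t 3.12 pos [ 615.9 -220.4  105.4] rot [1.7991e+02 1.0000e-02 7.7520e+01] F [ 0.1 -0.1 -0. ] gap 85.1 j [ 10.  39.  12.  91. -10.  51.  14.]
dx 1.6 dy -1.1 dz 1.3 yaw -0.00
```

```bash
python3 -m crank '[{"dx":1.6,"dy":0,"dz":1.3,"yaw":0},{"dx":1.6,"dy":0,"dz":1.3,"yaw":0},{"dx":1.6,"dy":0,"dz":1.3,"yaw":0},{"dx":1.6,"dy":0,"dz":1.3,"yaw":0},{"dx":1.6,"dy":0,"dz":1.3,"yaw":0},{"dx":1.6,"dy":0,"dz":1.3,"yaw":0},{"dx":1.6,"dy":0,"dz":1.3,"yaw":0},{"dx":1.6,"dy":0,"dz":1.3,"yaw":0}]' 0 40; python3 go.py 615.2 -218.6 104 77.55
```

```text
time: 3.78
position: [0.6157, -0.219, 0.1031]
ee_rot: [180.0, 0.0, 77.5]
force: [-0.5, -0.3, 1.5]
finger_gap: 0.0113
t 3.78 pos [ 615.7 -219.   103.1] rot [1.7998e+02 1.0000e-02 7.7490e+01] F [-0.5 -0.3  1.5] gap 11.3 j [ 10.  39.  12.  91. -10.  50.  14.]
dx 0.3 dy -0.6 dz -0.9 yaw -0.01
```

```bash
python3 -m crank '[{"dx":0,"dy":0,"dz":-10,"yaw":0},{"dx":0,"dy":0,"dz":-30,"yaw":0},{"dx":0,"dy":0,"dz":-55,"yaw":0},{"dx":0,"dy":0,"dz":-80,"yaw":0},{"dx":0,"dy":0,"dz":-105,"yaw":0},{"dx":0,"dy":0,"dz":-130,"yaw":0},{"dx":0,"dy":0,"dz":-140,"yaw":0},{"dx":0,"dy":0,"dz":-140,"yaw":0}]'
python3 - <<'E'
from cell import camera
import cv2,numpy as np
for n in("side","top"):
    p,d=camera(n);np.savez(n+"2.npz",p=p,d=d)
    c=p[80:280,190:430] if n=="side" else p[100:250,190:430]
    cv2.imwrite(f"pics/{n}2.png",cv2.resize(c[:,:,::-1],None,fx=3,fy=3,interpolation=cv2.INTER_CUBIC))
E
python3 go.py 615.2 -218.6 104 77.55
```

```text
time: 4.45
position: [0.6167, -0.2195, 0.246]
ee_rot: [179.7, 0.0, 77.5]
force: [0.1, -0.1, -2.2]
finger_gap: 0.0113
t 4.55 pos [ 615.3 -218.6  242.1] rot [-1.7995e+02 -1.0000e-02  7.7500e+01] F [-0.3  0.2 -0.9] gap 11.1 j [ 9. 32. 14. 82. -8. 68. 12.]
dx 0.0 dy 0.1 dz 138.1 yaw -0.01
```

View pics/side2.png

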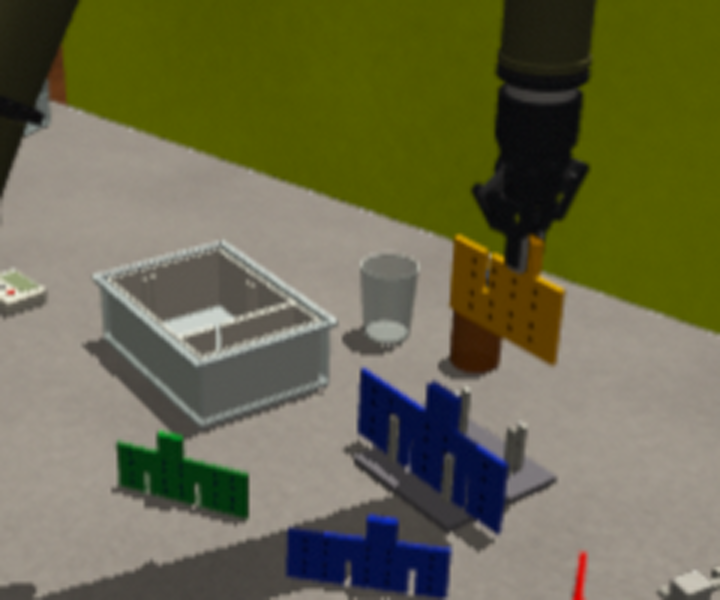

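View pics/top2.png

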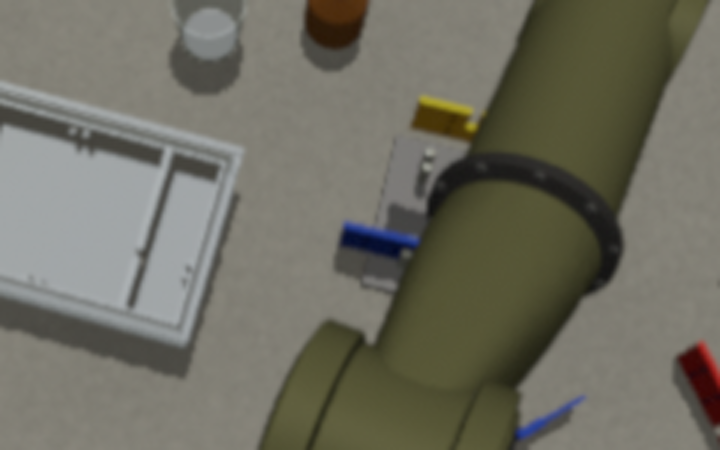

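```bash
python3 - <<'E'
from h import *
s=np.load("side2.npz")["p"];t=np.load("top2.npz")["p"]
tcp=np.array([615.3,-218.6]);yaw=np.radians(77.5)
exp=tcp+20*np.array([np.cos(yaw),np.sin(yaw)])
print("expected",exp)
B=CROSS[:3]
# side: bottom region only (exclude the grip area)
o=[("side",s,(335,164,385,205))]
for z in(.146,.149,.152):
    v,f=fit(o,B,[*(exp/1e3),yaw],z,"y");print(z,(v[:2]*1e3).round(1),np.degrees(v[2]).round(2),f.round(1))
v,f=fit([("top",t,(320,120,346,150))],CROSS,[*(exp/1e3),yaw],.149,"y");print("top",(v[:2]*1e3).round(1),np.degrees(v[2]).round(2),f.round(1))
E
python3 - <<'E'
import numpy as np
a=np.radians(75.05);ex=np.array([np.cos(a),np.sin(a)]);ey=np.array([-np.sin(a),np.cos(a)])
L=np.array([568.6,160.4]);print("cross grip",L+25*ex-20*ey,"long grip",L-17*ex+25*ey)
E
python3 go.py 594.4 179.4 245 165.05
```

```text
expected [ 619.62879228 -199.07407986]
0.146 [ 632.2 -190.8] 78.39 424.0
0.149 [ 627.5 -193.7] 78.13 423.5
0.152 [ 622.6 -196.6] 77.92 423.6
top [ 622.6 -201.6] 79.03 6.6
cross grip [594.37242685 179.39426267] long grip [540.06062469 150.42482798]
t 4.55 pos [ 615.3 -218.6  242.1] rot [-1.7995e+02 -1.0000e-02  7.7500e+01] F [-0.3  0.2 -0.9] gap 11.1 j [ 9. 32. 14. 82. -8. 68. 12.]
dx 384.1 dy -106.5 dz -2.7 yaw -14.59
```

```bash
python3 -m crank '[{"dx":384,"dy":-106.5,"dz":-3,"yaw":-14.59},{"dx":384,"dy":-106.5,"dz":-3,"yaw":-14.59},{"dx":384,"dy":-106.5,"dz":-3,"yaw":-14.59},{"dx":384,"dy":-106.5,"dz":-3,"yaw":-14.59},{"dx":384,"dy":-106.5,"dz":-3,"yaw":-14.59},{"dx":384,"dy":-106.5,"dz":-3,"yaw":-14.59},{"dx":384,"dy":-106.5,"dz":-3,"yaw":-14.59},{"dx":384,"dy":-106.5,"dz":-3,"yaw":-14.59}]'; python3 go.py 594.4 179.4 245 165.05
```

```text
time: 5.22
position: [0.5967, 0.1159, 0.2433]
ee_rot: [-179.8, -0.1, 135.2]
force: [0.2, -0.4, -0.4]
finger_gap: 0.0114
t 5.22 pos [596.7 115.9 243.3] rot [-1.7984e+02 -1.2000e-01  1.3516e+02] F [ 0.2 -0.4 -0.4] gap 11.4 j [-12.  27.  -2.  89.   1.  64.  31.]
dx 46.4 dy 43.4 dz -1.8 yaw -4.98
```

```bash
python3 -m crank '[{"dx":20,"dy":18,"dz":0,"yaw":-1.2},{"dx":40,"dy":38,"dz":0,"yaw":-2.4},{"dx":46,"dy":43,"dz":0,"yaw":-3.6},{"dx":46,"dy":43,"dz":5,"yaw":-4.8},{"dx":46,"dy":43,"dz":15,"yaw":-4.98},{"dx":46,"dy":43,"dz":25,"yaw":-4.98},{"dx":46,"dy":43,"dz":35,"yaw":-4.98},{"dx":46,"dy":43,"dz":40,"yaw":-4.98}]'; python3 go.py 594.4 179.4 195 165.05
python3 - <<'E'
from cell import camera
import cv2,numpy as np
for n in("side","top"):
    p,d=camera(n);np.savez(n+"3.npz",p=p,d=d)
    c=p[100:240,200:330] if n=="side" else p[110:230,150:300]
    cv2.imwrite(f"pics/{n}3.png",cv2.resize(c[:,:,::-1],None,fx=5,fy=5 if n=="top" else 4.28*1.168,interpolation=cv2.INTER_CUBIC)[:600])
E
python3 go.py 594.4 179.4 195 165.05
```

```text
time: 5.88
position: [0.5953, 0.1757, 0.2025]
ee_rot: [-179.9, -0.2, 164.4]
force: [0.2, 0.0, -0.8]
finger_gap: 0.0114
t 5.88 pos [595.3 175.7 202.5] rot [-179.86   -0.18  164.44] F [ 0.2  0.  -0.8] gap 11.4 j [-12.  30. -10.  90.   6.  60.  50.]
dx 1.9 dy 3.3 dz 7.5 yaw -0.10
t 5.98 pos [595.5 176.1 203.5] rot [-1.7989e+02 -1.5000e-01  1.6453e+02] F [ 0.1 -0.1 -0.3] gap 11.7 j [-13.  30. -10.  90.   6.  61.  50.]
dx 2.0 dy 2.9 dz 8.5 yaw -0.09
```

View pics/side3.png

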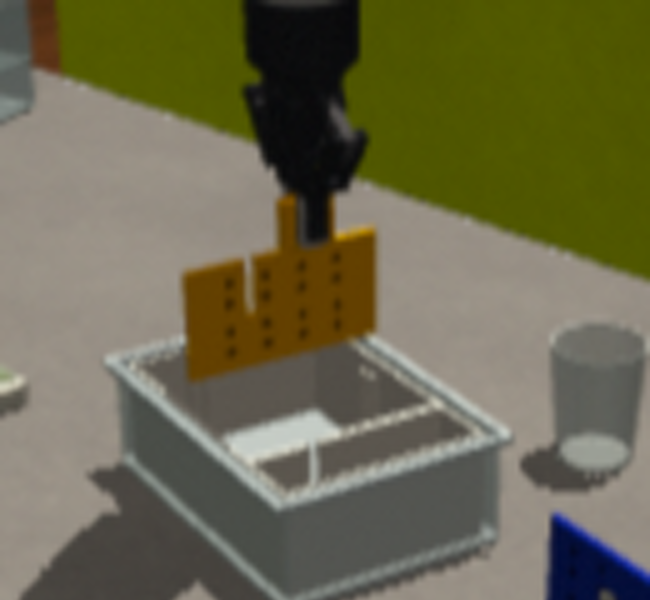

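View pics/top3.png

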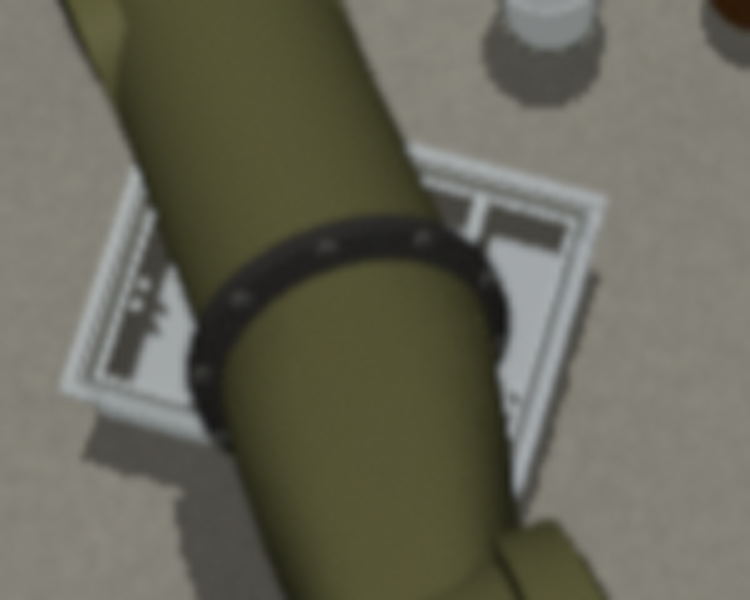

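Run:
```python
from h import *
s=np.load("side3.npz")["p"]
yaw=np.radians(164.53);d=np.array([np.cos(yaw),np.sin(yaw)])
o=np.array([595.5,176.1])+20*d
def draw(p,c,a,sc,l,tt,B):
    q=(proj("side",pose(p,B))-[l-.5,tt-.5])*sc-.5
    for i in range(8):
        for j in range(i):
            if bin(i^j).count("1")==1: cv2.line(a,*[tuple(np.round(q[k]*8).astype(int)) for k in(i,j)],c,1,cv2.LINE_AA,3)
sc,l,tt=10,228,135
a=cv2.resize(s[tt:tt+55,l:l+75,::-1],None,fx=sc,fy=sc,interpolation=cv2.INTER_CUBIC)
p=(*(o/1e3),.1104,yaw)
draw(p,(0,0,255),a,sc,l,tt,box(-73.5,73.5,-3,3,0,80))
cv2.imwrite("pics/c3.png",a)
```

```text
(no output)
```

View pics/c3.png

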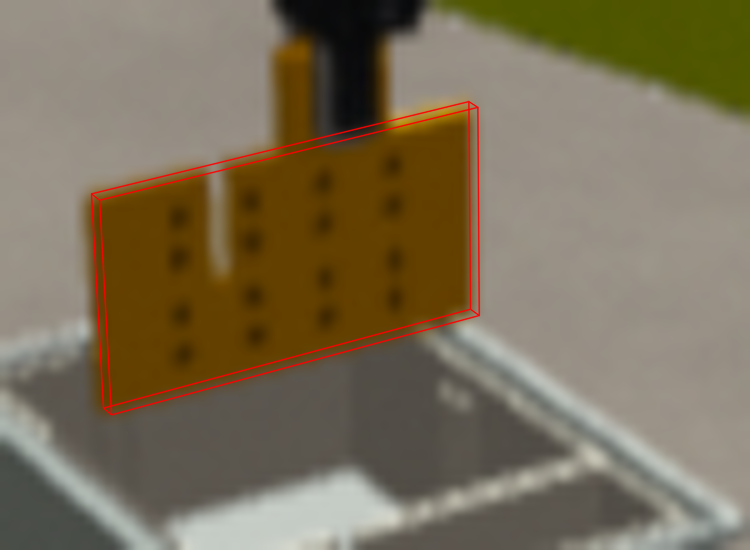

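Run:
```python
import h
from h import *
def soft(img,kind,ext):
    l,t,r,b=ext;a=img[t:b,l:r].astype(float);R,G,B=a[...,0],a[...,1],a[...,2]
    s=(R-B)/np.maximum(R,30)*(R>1.1*G); return np.clip((s-.5)/.4+.5,0,1)
h.soft=soft
s=np.load("side3.npz")["p"]
yaw=np.radians(164.53);d=np.array([np.cos(yaw),np.sin(yaw)])
o=np.array([595.5,176.1])+20*d
e=(230,152,285,182)
# crop bottom part only: mask ext starts below the grip
v,f=fit([("side",s,e)],CROSS[:3],[*(o/1e3),yaw],.1104,"y")
dv=v[:2]*1e3-o;n=np.array([-d[1],d[0]])
print("fit",(v[:2]*1e3).round(1),np.degrees(v[2]).round(2),f.round(2),"minus robot: along cross x %.1f, along cross y %.1f"%(dv@d,dv@n))
# liner in the side view
import tk
s0=np.load("side0.npz")["p"]
tk.g=cv2.cvtColor(s0,cv2.COLOR_RGB2GRAY).astype(float)
def seg(p,a,b,z=86,n=80,trim=.04):
    q=np.linspace(trim,1-trim,n)[:,None]
    return proj("side",pose(p,np.c_[np.array(a)*(1-q)+np.array(b)*q,np.full(n,z)]/1e3))
tk.seg=seg
p0=(.5686,.1604,0,np.radians(75.05))
offs=np.arange(-9,9.1,1)
for nm,a,b in[("wall a",(-60,-70),(-60,18)),("wall b",(-60,32),(-60,72)),("left in",(110,-70),(110,10)),("top in",(-50,-75),(15,-75)),("top in2",(35,-75),(105,-75)),("right in",(-110,-70),(-110,10)),("bot in",(-50,75),(100,75))]:
    print(nm,np.round(tk.prof(p0,a,b,offs)).astype(int))
print(proj("side",pose(p0,[[-.06,.021,.086],[-.06,.029,.086]])))
```

```text
fit [573.8 182.7] 165.5 2.89 minus robot: along cross x 2.7, along cross y -0.5
wall a [125 133 140 146 151 155 157 157 156 152 147 140 131 122 113 105  98  92
  87]
wall b [196 196 196 196 194 191 187 182 175 167 158 148 137 126 115 106  97  91
  87]
left in [125 122 120 119 118 116 115 114 112 109 107 103 100  96  93  89  87  84
  83]
top in [114 113 116 120 125 130 133 133 131 126 118 109 100  91  84  78  75  74
  74]
top in2 [115 113 114 117 123 128 132 134 133 128 121 113 103  94  86  80  77  75
  74]
right in [ 90  95 100 107 113 120 126 133 139 145 150 154 158 160 162 162 161 160
 157]
bot in [ 96  96  97 100 105 112 121 130 139 146 150 152 153 153 153 155 158 162
 166]
[[263.40888493 187.92195345]
 [261.35108451 188.53550797]]
```

```bash
python3 -m crank '[{"dx":2,"dy":2.9,"dz":8,"yaw":-0.09},{"dx":2,"dy":2.9,"dz":14,"yaw":-0.09},{"dx":2,"dy":2.9,"dz":18,"yaw":-0.09},{"dx":2,"dy":2.9,"dz":18,"yaw":-0.09},{"dx":2,"dy":2.9,"dz":18,"yaw":-0.09},{"dx":2,"dy":2.9,"dz":18,"yaw":-0.09},{"dx":2,"dy":2.9,"dz":18,"yaw":-0.09},{"dx":2,"dy":2.9,"dz":18,"yaw":-0.09}]' - 30; python3 go.py 594.4 179.4 182 165.05
```

```text
time: 6.65
position: [0.5953, 0.1803, 0.1877]
ee_rot: [180.0, 0.0, 165.2]
force: [-1.0, -0.4, -1.9]
finger_gap: 0.0114
t 6.65 pos [595.3 180.3 187.7] rot [1.7998e+02 3.0000e-02 1.6521e+02] F [-1.  -0.4 -1.9] gap 11.4 j [-13.  31. -10.  91.   6.  58.  50.]
dx 0.7 dy -1.1 dz 5.7 yaw 0.03
```

```bash
python3 -m crank '[{"dx":0.7,"dy":-1.1,"dz":3,"yaw":0.03},{"dx":0.7,"dy":-1.1,"dz":5,"yaw":0.03},{"dx":0.7,"dy":-1.1,"dz":7,"yaw":0.03},{"dx":0.7,"dy":-1.1,"dz":9,"yaw":0.03},{"dx":0.7,"dy":-1.1,"dz":11,"yaw":0.03},{"dx":0.7,"dy":-1.1,"dz":12,"yaw":0.03},{"dx":0.7,"dy":-1.1,"dz":13,"yaw":0.03},{"dx":0.7,"dy":-1.1,"dz":13,"yaw":0.03}]'; python3 go.py 594.4 179.4 173 165.05
```

```text
time: 7.32
position: [0.5962, 0.1789, 0.1758]
ee_rot: [179.9, 0.2, 165.0]
force: [3.8, -1.6, 8.0]
finger_gap: 0.0116
t 7.32 pos [596.2 178.9 175.8] rot [179.92   0.25 164.98] F [ 3.8 -1.6  8. ] gap 11.6 j [-13.  32. -10.  92.   6.  56.  50.]
dx 1.9 dy 0.0 dz 2.8 yaw -0.01
```

```bash
python3 -m crank '[{"dx":-0.5,"dy":0,"dz":0,"yaw":0},{"dx":-1,"dy":0,"dz":0,"yaw":0},{"dx":-1.5,"dy":0,"dz":0,"yaw":0},{"dx":-2,"dy":0,"dz":0,"yaw":0},{"dx":-2,"dy":0,"dz":0,"yaw":0},{"dx":-2,"dy":0,"dz":0,"yaw":0},{"dx":-2,"dy":0,"dz":0,"yaw":0},{"dx":-2,"dy":0,"dz":0,"yaw":0}]'; python3 go.py 594.4 179.4 173 165.05
```

```text
time: 7.98
position: [0.597, 0.1787, 0.1753]
ee_rot: [180.0, 0.1, 165.0]
force: [1.3, -1.2, 6.2]
finger_gap: 0.0117
t 7.98 pos [597.  178.7 175.3] rot [1.7995e+02 1.2000e-01 1.6502e+02] F [ 1.3 -1.2  6.2] gap 11.7 j [-13.  32. -10.  92.   6.  57.  50.]
dx 2.7 dy -0.0 dz 2.3 yaw -0.01
```

```bash
cat > shot.py <<'E'
import sys,cv2,numpy as np
from h import *
from cell import camera,get_obs
tag,zo=sys.argv[1],float(sys.argv[2]); dxl=float(sys.argv[3]) if len(sys.argv)>3 else 0
p,_=camera("side");np.savez("side_%s.npz"%tag,p=p)
o=get_obs();yaw=np.radians(o["ee_rot"][2]);d=np.array([np.cos(yaw),np.sin(yaw)])
org=o["position"][:2]+(.02+dxl/1e3)*d
sc,l,tt=8,215,130
a=cv2.resize(p[tt:tt+75,l:l+95,::-1],None,fx=sc,fy=sc,interpolation=cv2.INTER_CUBIC)
B=box(-73.5,73.5,-3,3,0,80);P=(*org,o["position"][2]-zo/1e3,yaw)
q=(proj("side",pose(P,B))-[l-.5,tt-.5])*sc-.5
if len(sys.argv)>4:
  for i in range(8):
    for j in range(i):
        if bin(i^j).count("1")==1: cv2.line(a,*[tuple(np.round(q[k]*8).astype(int)) for k in(i,j)],(0,0,255),1,cv2.LINE_AA,3)
cv2.imwrite(f"pics/{tag}.png",a)
E
python3 shot.py e1 93.1 2.7 1
```

```text
(no output)
```

View pics/e1.png

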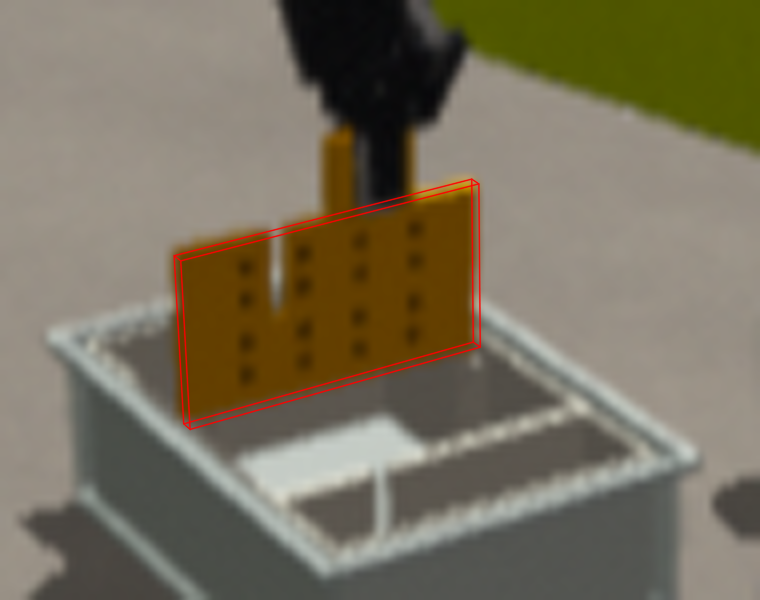

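```bash
python3 -m crank '[{"dx":0,"dy":0,"dz":-4,"yaw":0},{"dx":0,"dy":0,"dz":-8,"yaw":0},{"dx":-2.5,"dy":0,"dz":-8,"yaw":0},{"dx":-2.5,"dy":0,"dz":-8,"yaw":0},{"dx":-2.5,"dy":0,"dz":-6,"yaw":0},{"dx":-2.5,"dy":0,"dz":-4,"yaw":0},{"dx":-2.5,"dy":0,"dz":-2,"yaw":0},{"dx":-2.5,"dy":0,"dz":-2,"yaw":0}]'; python3 go.py 594.4 179.4 173 165.05;python3 shot.py e2 93.1 2.7 1
```

```text
time: 8.7
position: [0.5981, 0.1781, 0.1755]
ee_rot: [-180.0, -0.1, 165.0]
force: [-0.2, 0.5, -0.8]
finger_gap: 0.0114
t 8.7 pos [598.1 178.1 175.5] rot [-1.7996e+02 -7.0000e-02  1.6504e+02] F [-0.2  0.5 -0.8] gap 11.4 j [-13.  32. -10.  91.   6.  57.  50.]
dx 3.9 dy 0.3 dz 2.5 yaw -0.00
```

View pics/e2.png

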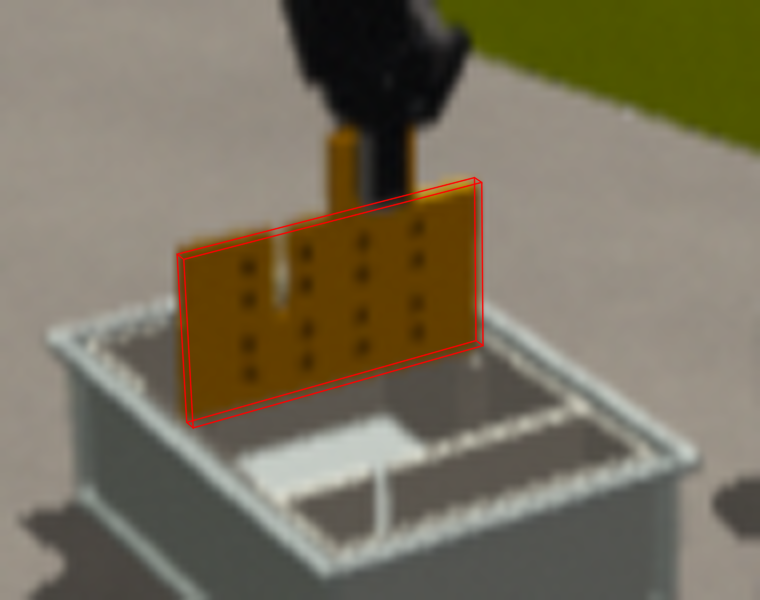

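```bash
python3 -m crank '[{"dx":0,"dy":0,"dz":2,"yaw":0},{"dx":0,"dy":0,"dz":4,"yaw":0},{"dx":0,"dy":0,"dz":6,"yaw":0},{"dx":0,"dy":0,"dz":8,"yaw":0},{"dx":0,"dy":0,"dz":9,"yaw":0},{"dx":0,"dy":0,"dz":10,"yaw":0},{"dx":0,"dy":0,"dz":11,"yaw":0},{"dx":0,"dy":0,"dz":11,"yaw":0}]'; python3 go.py 598.1 178.1 173 165.05
```

```text
time: 9.42
position: [0.5985, 0.1782, 0.1652]
ee_rot: [-180.0, -0.0, 165.0]
force: [0.7, -0.4, -1.0]
finger_gap: 0.0111
t 9.42 pos [598.5 178.2 165.2] rot [-1.7999e+02 -1.0000e-02  1.6504e+02] F [ 0.7 -0.4 -1. ] gap 11.1 j [-13.  33. -10.  92.   7.  56.  50.]
dx 0.3 dy -0.1 dz -7.8 yaw -0.00
```

```bash
python3 -m crank '[{"dx":0,"dy":0,"dz":2,"yaw":0},{"dx":0,"dy":0,"dz":4,"yaw":0},{"dx":0,"dy":0,"dz":6,"yaw":0},{"dx":0,"dy":0,"dz":8,"yaw":0},{"dx":0,"dy":0,"dz":10,"yaw":0},{"dx":0,"dy":0,"dz":12,"yaw":0},{"dx":0,"dy":0,"dz":14,"yaw":0},{"dx":0,"dy":0,"dz":15,"yaw":0}]'; python3 go.py 598.1 178.1 173 165.05;python3 shot.py e3 93.1 2.7 1
```

```text
time: 10.08
position: [0.5984, 0.1781, 0.15]
ee_rot: [-180.0, -0.0, 165.0]
force: [-0.4, -0.1, -0.5]
finger_gap: 0.0114
t 10.08 pos [598.4 178.1 150. ] rot [-1.7998e+02 -2.0000e-02  1.6504e+02] F [-0.4 -0.1 -0.5] gap 11.4 j [-13.  34. -10.  93.   7.  54.  50.]
dx 0.3 dy -0.1 dz -23.0 yaw -0.00
```

View pics/e3.png

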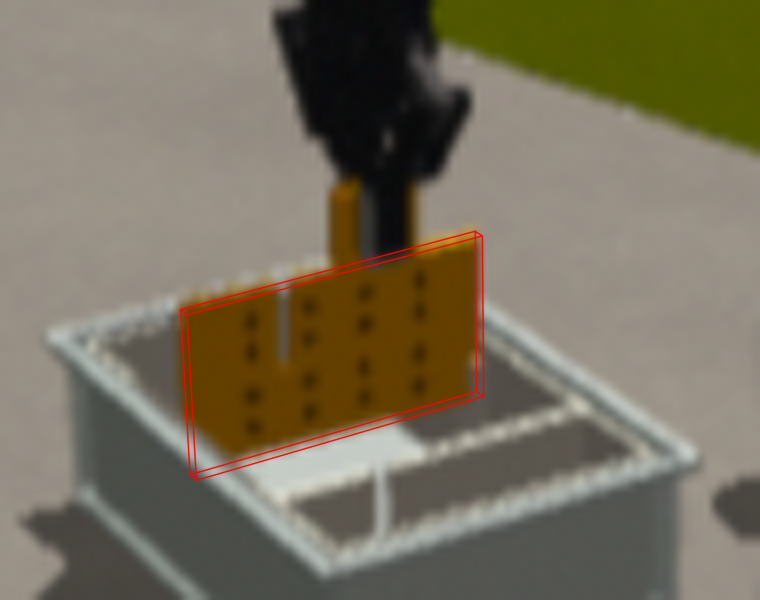

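```bash
python3 -m crank '[{"dx":0,"dy":0,"dz":4,"yaw":0},{"dx":0,"dy":0,"dz":9,"yaw":0},{"dx":0,"dy":0,"dz":14,"yaw":0},{"dx":0,"dy":0,"dz":19,"yaw":0},{"dx":0,"dy":0,"dz":24,"yaw":0},{"dx":0,"dy":0,"dz":29,"yaw":0},{"dx":0,"dy":0,"dz":34,"yaw":0},{"dx":0,"dy":0,"dz":38,"yaw":0}]'; python3 go.py 598.1 178.1 99 165.05
```

```text
time: 10.8
position: [0.5984, 0.1782, 0.1116]
ee_rot: [-180.0, -0.0, 165.0]
force: [0.8, -0.0, -0.6]
finger_gap: 0.0112
t 10.8 pos [598.4 178.2 111.6] rot [-1.7999e+02 -2.0000e-02  1.6504e+02] F [ 0.8 -0.  -0.6] gap 11.2 j [-13.  36. -10.  96.   7.  49.  49.]
dx 0.2 dy -0.2 dz 12.6 yaw -0.00
```

Now a gentle wiggle along the tank's x (±2.5 mm) to confirm it is in the groove.

```bash
python3 -m crank '[{"dx":0,"dy":1,"dz":0,"yaw":0},{"dx":0,"dy":2,"dz":0,"yaw":0},{"dx":0,"dy":2.5,"dz":0,"yaw":0},{"dx":0,"dy":2.5,"dz":0,"yaw":0},{"dx":0,"dy":2.5,"dz":0,"yaw":0},{"dx":0,"dy":2.5,"dz":0,"yaw":0},{"dx":0,"dy":2.5,"dz":0,"yaw":0},{"dx":0,"dy":2.5,"dz":0,"yaw":0}]'; python3 go.py 598.1 178.1 99 165.05
python3 -m crank '[{"dx":0,"dy":-1,"dz":0,"yaw":0},{"dx":0,"dy":-2.5,"dz":0,"yaw":0},{"dx":0,"dy":-4,"dz":0,"yaw":0},{"dx":0,"dy":-5,"dz":0,"yaw":0},{"dx":0,"dy":-5,"dz":0,"yaw":0},{"dx":0,"dy":-5,"dz":0,"yaw":0},{"dx":0,"dy":-5,"dz":0,"yaw":0},{"dx":0,"dy":-5,"dz":0,"yaw":0}]'; python3 go.py 598.1 178.1 99 165.05
```

```text
time: 11.47
position: [0.599, 0.1801, 0.1124]
ee_rot: [-180.0, -0.0, 165.0]
force: [-1.9, -3.3, -1.2]
finger_gap: 0.0114
t 11.47 pos [599.  180.1 112.4] rot [-1.7995e+02 -1.0000e-02  1.6502e+02] F [-1.9 -3.3 -1.2] gap 11.4 j [-13.  36. -10.  95.   7.  49.  49.]
dx 0.3 dy -2.1 dz 13.4 yaw -0.01
time: 12.13
position: [0.5985, 0.1776, 0.1128]
ee_rot: [179.8, 0.1, 165.1]
force: [2.6, 6.0, -1.6]
finger_gap: 0.0114
t 12.13 pos [598.5 177.6 112.8] rot [1.7984e+02 7.0000e-02 1.6510e+02] F [ 2.6  6.  -1.6] gap 11.4 j [-13.  36. -10.  96.   7.  49.  50.]
dx 0.6 dy 0.4 dz 13.8 yaw 0.01
```

```bash
python3 -m crank '[{"dx":0,"dy":1,"dz":2,"yaw":0},{"dx":0,"dy":2,"dz":4,"yaw":0},{"dx":0,"dy":3.1,"dz":6,"yaw":0},{"dx":0,"dy":3.1,"dz":7,"yaw":0},{"dx":0,"dy":3.1,"dz":8,"yaw":0},{"dx":0,"dy":3.1,"dz":8,"yaw":0},{"dx":0,"dy":3.1,"dz":8,"yaw":0},{"dx":0,"dy":3.1,"dz":8,"yaw":0}]'; python3 go.py 598.3 178.9 99 165.05
python3 -m crank '[{"dx":0,"dy":0,"dz":1,"yaw":0},{"dx":0,"dy":0,"dz":2,"yaw":0},{"dx":0,"dy":0,"dz":3,"yaw":0},{"dx":0,"dy":0,"dz":4,"yaw":0},{"dx":0,"dy":0,"dz":5,"yaw":0},{"dx":0,"dy":0,"dz":6,"yaw":0},{"dx":0,"dy":0,"dz":7,"yaw":0},{"dx":0,"dy":0,"dz":7,"yaw":0}]'; python3 go.py 598.3 178.9 99 165.05
```

```text
time: 12.8
position: [0.5986, 0.1783, 0.1043]
ee_rot: [-180.0, -0.0, 165.0]
force: [-0.6, 0.7, -1.0]
finger_gap: 0.0115
t 12.8 pos [598.6 178.3 104.3] rot [-1.7996e+02 -1.0000e-02  1.6501e+02] F [-0.6  0.7 -1. ] gap 11.5 j [-13.  36.  -9.  96.   8.  48.  49.]
dx 0.4 dy 0.5 dz 5.3 yaw -0.01
time: 13.47
position: [0.5985, 0.1791, 0.0999]
ee_rot: [180.0, 0.1, 165.0]
force: [-7.6, -1.8, 19.4]
finger_gap: 0.0119
t 13.47 pos [598.5 179.1  99.9] rot [1.7997e+02 6.0000e-02 1.6504e+02] F [-7.6 -1.8 19.4] gap 11.9 j [-13.  37.  -9.  96.   8.  48.  49.]
dx 0.2 dy -0.3 dz 0.9 yaw -0.00
```

```bash
python3 shot.py e4 93.5 2.7
```

```text
(no output)
```

View pics/e4.png

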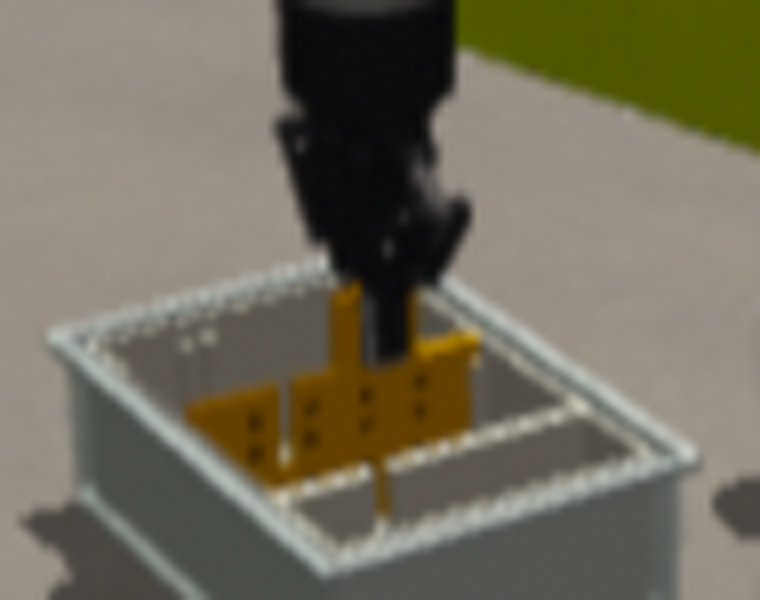

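```bash
python3 -m crank '[{"dx":0,"dy":0,"dz":-2.5,"yaw":0},{"dx":0.5,"dy":0,"dz":-2.5,"yaw":0},{"dx":1,"dy":0,"dz":-2.5,"yaw":0},{"dx":1.5,"dy":0,"dz":-2.5,"yaw":0},{"dx":2,"dy":0,"dz":-2.5,"yaw":0},{"dx":2.5,"dy":0,"dz":-2.5,"yaw":0},{"dx":2.5,"dy":0,"dz":-2.5,"yaw":0},{"dx":2.5,"dy":0,"dz":-2.5,"yaw":0}]'; python3 go.py 598.3 178.9 99 165.05
python3 -m crank '[{"dx":-0.5,"dy":0,"dz":0,"yaw":0},{"dx":-1.5,"dy":0,"dz":0,"yaw":0},{"dx":-2.5,"dy":0,"dz":0,"yaw":0},{"dx":-3.5,"dy":0,"dz":0,"yaw":0},{"dx":-4.5,"dy":0,"dz":0,"yaw":0},{"dx":-5,"dy":0,"dz":0,"yaw":0},{"dx":-5,"dy":0,"dz":0,"yaw":0},{"dx":-5,"dy":0,"dz":0,"yaw":0}]'; python3 go.py 598.3 178.9 99 165.05
```

```text
time: 14.18
position: [0.5972, 0.1793, 0.1001]
ee_rot: [180.0, 0.1, 165.0]
force: [4.0, -0.1, 1.7]
finger_gap: 0.0117
t 14.18 pos [597.2 179.3 100.1] rot [1.7997e+02 1.0000e-01 1.6501e+02] F [ 4.  -0.1  1.7] gap 11.7 j [-13.  37.  -9.  97.   8.  47.  49.]
dx -1.1 dy -0.1 dz 1.1 yaw -0.01
time: 14.85
position: [0.5984, 0.1792, 0.1003]
ee_rot: [-179.9, -0.3, 165.1]
force: [-6.2, 0.5, 12.2]
finger_gap: 0.0115
t 14.85 pos [598.4 179.2 100.3] rot [-179.95   -0.27  165.11] F [-6.2  0.5 12.2] gap 11.5 j [-13.  37. -10.  96.   8.  48.  49.]
dx -0.0 dy -0.3 dz 1.3 yaw 0.01
```

```bash
python3 -m crank '[{"dx":1,"dy":0,"dz":0,"yaw":0},{"dx":2,"dy":0,"dz":0,"yaw":0},{"dx":2.8,"dy":0,"dz":0,"yaw":0},{"dx":2.8,"dy":0,"dz":0,"yaw":0},{"dx":2.8,"dy":0,"dz":0.5,"yaw":0},{"dx":2.8,"dy":0,"dz":0.5,"yaw":0},{"dx":2.8,"dy":0,"dz":0.5,"yaw":0},{"dx":2.8,"dy":0,"dz":0.5,"yaw":0}]'; python3 go.py 598.3 178.9 99 165.05
```

```text
time: 15.52
position: [0.5976, 0.1793, 0.1]
ee_rot: [-180.0, -0.1, 165.1]
force: [-2.8, 0.6, 9.6]
finger_gap: 0.0113
t 15.52 pos [597.6 179.3 100. ] rot [-1.8000e+02 -7.0000e-02  1.6507e+02] F [-2.8  0.6  9.6] gap 11.3 j [-13.  37.  -9.  96.   8.  48.  49.]
dx -0.8 dy -0.2 dz 1.0 yaw 0.00
```

```bash
python3 -m crank '[{"dx":0,"dy":0,"dz":0,"yaw":0},{"dx":0,"dy":0,"dz":0,"yaw":0},{"dx":0,"dy":0,"dz":0,"yaw":0},{"dx":0,"dy":0,"dz":0,"yaw":0},{"dx":0,"dy":0,"dz":0,"yaw":0},{"dx":0,"dy":0,"dz":-10,"yaw":0},{"dx":0,"dy":0,"dz":-35,"yaw":0},{"dx":0,"dy":0,"dz":-70,"yaw":0}]' 0.7; python3 shot.py e5 93.5 2.7;python3 go.py 500 -150 215 77.5
```

```text
time: 16.18
position: [0.5967, 0.1783, 0.168]
ee_rot: [-179.8, -0.3, 165.0]
force: [0.5, 0.3, 0.2]
finger_gap: 0.0598
t 16.23 pos [600.6 179.8 177.2] rot [179.77   0.34 165.03] F [2.7 0.4 5.8] gap 59.9 j [-13.  32. -10.  91.   6.  57.  50.]
dx 11.8 dy -344.4 dz -39.2 yaw 14.59
```

View pics/e5.png

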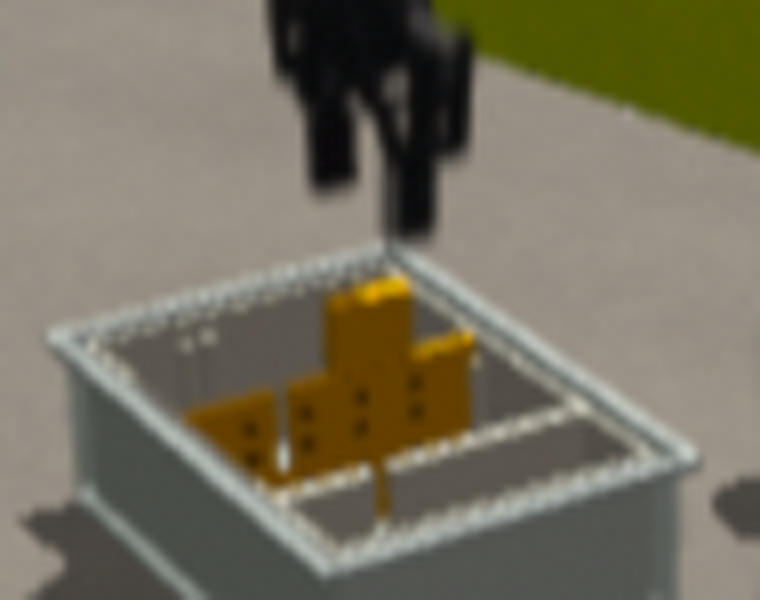

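```bash
python3 go.py 534.5 -195.9 205 77.5; python3 -m crank '[{"dx":0,"dy":-25,"dz":-25,"yaw":1.19},{"dx":5,"dy":-65,"dz":-30,"yaw":2.38},{"dx":-36,"dy":-379,"dz":-30,"yaw":14.59},{"dx":-36,"dy":-379,"dz":-30,"yaw":14.59},{"dx":-36,"dy":-379,"dz":-30,"yaw":14.59},{"dx":-36,"dy":-379,"dz":-30,"yaw":14.59},{"dx":-36,"dy":-379,"dz":-30,"yaw":14.59},{"dx":-36,"dy":-379,"dz":-30,"yaw":14.59}]' 1; python3 go.py 534.5 -195.9 205 77.5
```

```text
t 16.23 pos [600.6 179.8 177.2] rot [179.77   0.34 165.03] F [2.7 0.4 5.8] gap 59.9 j [-13.  32. -10.  91.   6.  57.  50.]
dx -33.3 dy -379.9 dz -29.1 yaw 14.59
time: 16.9
position: [0.5436, -0.1323, 0.2004]
ee_rot: [179.9, 0.0, 107.5]
force: [1.1, -0.7, -0.7]
finger_gap: 0.0854
t 16.9 pos [ 543.6 -132.3  200.4] rot [1.7992e+02 2.0000e-02 1.0745e+02] F [ 1.1 -0.7 -0.7] gap 85.4 j [  7.  25.   7. 100.  -4.  55.  32.]
dx -58.0 dy -27.8 dz -4.6 yaw 4.99
```

```bash
python3 -m crank '[{"dx":-35,"dy":-17,"dz":0,"yaw":1.19},{"dx":-58,"dy":-28,"dz":0,"yaw":2.38},{"dx":-58,"dy":-28,"dz":0,"yaw":3.57},{"dx":-58,"dy":-28,"dz":0,"yaw":4.76},{"dx":-58,"dy":-28,"dz":0,"yaw":4.99},{"dx":-58,"dy":-28,"dz":0,"yaw":4.99},{"dx":-58,"dy":-28,"dz":0,"yaw":4.99},{"dx":-58,"dy":-28,"dz":0,"yaw":4.99}]'
python3 - <<'E'
from cell import camera
import cv2,numpy as np
for n in("top","side"):
    p,d=camera(n);np.savez(n+"4.npz",p=p,d=d)
    c=p[115:225,155:295] if n=="top" else p[140:260,220:380]
    cv2.imwrite(f"pics/{n}4.png",cv2.resize(c[:,:,::-1],None,fx=5,fy=5,interpolation=cv2.INTER_CUBIC))
E
python3 go.py 534.5 -195.9 103 77.5
```

```text
time: 17.57
position: [0.5353, -0.1937, 0.1996]
ee_rot: [180.0, -0.0, 78.1]
force: [0.1, -0.4, -0.1]
finger_gap: 0.0853
t 17.67 pos [ 535.2 -194.   199.5] rot [ 1.7999e+02 -1.0000e-02  7.7980e+01] F [-0.2  0.2 -0.1] gap 85.3 j [ 8. 27. 15. 98. -8. 56. 14.]
dx -2.1 dy -0.3 dz 96.5 yaw 0.08
```

View pics/top4.png

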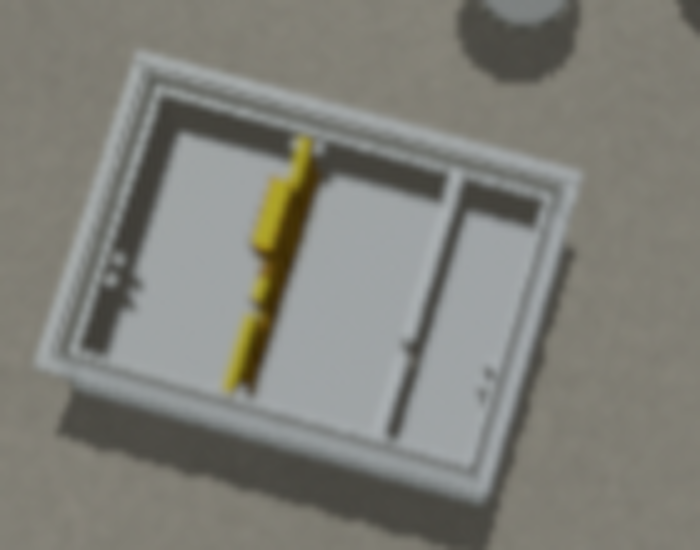

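View pics/side4.png

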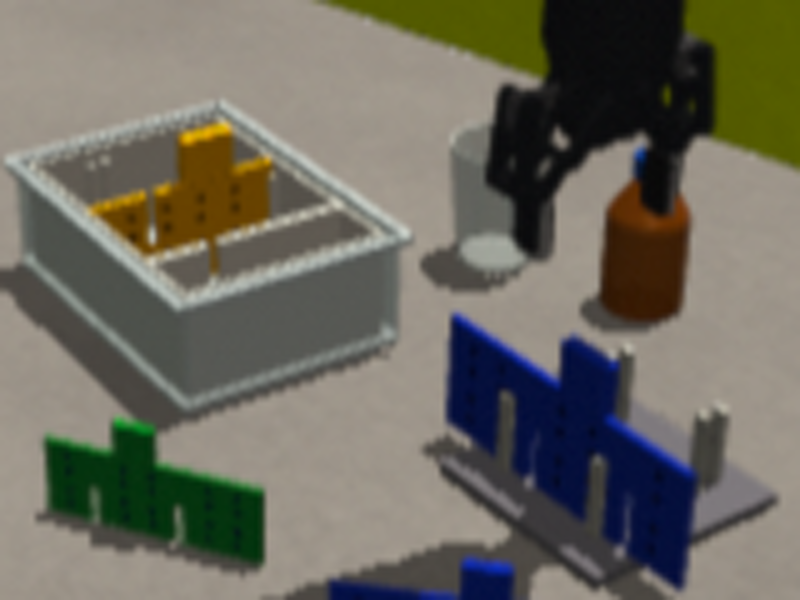

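```bash
python3 - <<'E'
from h import *
t=np.load("top4.npz")["p"]
for z in(.004,.006,.008):
    v,f=fit([("top",t,(195,138,222,197))],CROSS,[.575,.184,np.radians(165)],z,"y");print(z,(v[:2]*1e3).round(1),np.degrees(v[2]).round(2),f.round(1))
a=np.radians(75.05);ex=np.array([np.cos(a),np.sin(a)]);ey=np.array([-np.sin(a),np.cos(a)])
print("grip",v[:2]*1e3-20*ey, "slot",v[:2]*1e3+25*ey)
E
python3 -m crank '[{"dx":-2.1,"dy":-0.3,"dz":25,"yaw":0.08},{"dx":-2.1,"dy":-0.3,"dz":50,"yaw":0.08},{"dx":-2.1,"dy":-0.3,"dz":75,"yaw":0.08},{"dx":-2.1,"dy":-0.3,"dz":86,"yaw":0.08},{"dx":-2.1,"dy":-0.3,"dz":92,"yaw":0.08},{"dx":-2.1,"dy":-0.3,"dz":95,"yaw":0.08},{"dx":-2.1,"dy":-0.3,"dz":95.5,"yaw":0.08},{"dx":-2.1,"dy":-0.3,"dz":95.5,"yaw":0.08}]'; python3 go.py 534.5 -195.9 103 77.5
```

```text
0.004 [577.7 186.4] 166.86 98.2
0.006 [576.2 186.2] 166.59 99.4
0.008 [576.5 186. ] 166.83 100.2
grip [595.7945661  180.83695831] slot [552.31775667 192.44587909]
time: 18.33
position: [0.5349, -0.1965, 0.1046]
ee_rot: [179.9, 0.0, 77.4]
force: [-0.1, 0.2, 0.5]
finger_gap: 0.0855
t 18.33 pos [ 534.9 -196.5  104.6] rot [1.7993e+02 1.0000e-02 7.7380e+01] F [-0.1  0.2  0.5] gap 85.5 j [  9.  33.  13. 105. -11.  43.  15.]
dx 0.5 dy -0.5 dz 1.6 yaw -0.02
```

```bash
python3 -m crank '[{"dx":0,"dy":0,"dz":1.5,"yaw":0},{"dx":0,"dy":0,"dz":1.5,"yaw":0},{"dx":0,"dy":0,"dz":1.5,"yaw":0},{"dx":0,"dy":0,"dz":1.5,"yaw":0},{"dx":0,"dy":0,"dz":1.5,"yaw":0},{"dx":0,"dy":0,"dz":1.5,"yaw":0},{"dx":0,"dy":0,"dz":1.5,"yaw":0},{"dx":0,"dy":0,"dz":1.5,"yaw":0}]' 0 45; python3 go.py 534.5 -195.9 103 77.5
python3 -m crank '[{"dx":0,"dy":0,"dz":-8,"yaw":0},{"dx":0,"dy":0,"dz":-25,"yaw":0},{"dx":0,"dy":0,"dz":-45,"yaw":0},{"dx":0,"dy":0,"dz":-65,"yaw":0},{"dx":0,"dy":0,"dz":-85,"yaw":0},{"dx":0,"dy":0,"dz":-105,"yaw":0},{"dx":0,"dy":0,"dz":-125,"yaw":0},{"dx":0,"dy":0,"dz":-135,"yaw":0}]';python3 go.py 540.8 151 240 75.05
```

```text
time: 19.0
position: [0.5346, -0.1964, 0.1026]
ee_rot: [180.0, 0.0, 77.4]
force: [-0.9, -0.4, 1.7]
finger_gap: 0.0119
t 19.0 pos [ 534.6 -196.4  102.6] rot [1.7997e+02 1.0000e-02 7.7360e+01] F [-0.9 -0.4  1.7] gap 11.9 j [  9.  33.  13. 105. -11.  43.  15.]
dx 0.5 dy -0.2 dz -0.4 yaw -0.02
time: 19.67
position: [0.5348, -0.1966, 0.2402]
ee_rot: [179.8, 0.0, 77.4]
force: [0.3, -0.4, -1.5]
finger_gap: 0.0114
t 19.67 pos [ 534.8 -196.6  240.2] rot [1.7984e+02 2.0000e-02 7.7350e+01] F [ 0.3 -0.4 -1.5] gap 11.4 j [ 7. 25. 16. 95. -7. 61. 13.]
dx 340.5 dy -70.3 dz -0.1 yaw 0.38
```

```bash
python3 -m crank '[{"dx":20,"dy":-4,"dz":0,"yaw":0.38},{"dx":340,"dy":-70,"dz":0,"yaw":0.38},{"dx":340,"dy":-70,"dz":0,"yaw":0.38},{"dx":340,"dy":-70,"dz":0,"yaw":0.38},{"dx":340,"dy":-70,"dz":0,"yaw":0.38},{"dx":340,"dy":-70,"dz":0,"yaw":0.38},{"dx":340,"dy":-70,"dz":0,"yaw":0.38},{"dx":340,"dy":-70,"dz":0,"yaw":0.38}]';python3 go.py 540.8 151 200 75.05
```

```text
time: 20.33
position: [0.5391, 0.1177, 0.2373]
ee_rot: [-180.0, 0.0, 75.1]
force: [0.7, -1.4, -1.2]
finger_gap: 0.0112
t 20.33 pos [539.1 117.7 237.3] rot [-1.7997e+02  2.0000e-02  7.5070e+01] F [ 0.7 -1.4 -1.2] gap 11.2 j [-24.  23.  13.  98.  -6.  60. -24.]
dx 32.6 dy -6.9 dz 37.3 yaw 0.00
```

```bash
python3 -m crank '[{"dx":20,"dy":-4,"dz":5,"yaw":0},{"dx":32,"dy":-7,"dz":15,"yaw":0},{"dx":32,"dy":-7,"dz":25,"yaw":0},{"dx":32,"dy":-7,"dz":35,"yaw":0},{"dx":32,"dy":-7,"dz":42,"yaw":0},{"dx":32,"dy":-7,"dz":42,"yaw":0},{"dx":32,"dy":-7,"dz":42,"yaw":0},{"dx":32,"dy":-7,"dz":42,"yaw":0}]'
cat > shot2.py <<'E'
import sys,cv2,numpy as np
import h
from h import *
from cell import camera,get_obs
tag,zo=sys.argv[1],92.6; dxl=float(sys.argv[2])
p,_=camera("side");np.savez("side_%s.npz"%tag,p=p)
o=get_obs();yaw=np.radians(o["ee_rot"][2]);d=np.array([np.cos(yaw),np.sin(yaw)])
org=o["position"][:2]+(.017+dxl/1e3)*d
sc,l,tt=8,215,130
a=cv2.resize(p[tt:tt+75,l:l+95,::-1],None,fx=sc,fy=sc,interpolation=cv2.INTER_CUBIC)
P=(*org,o["position"][2]-zo/1e3,yaw)
if len(sys.argv)>3:
 for B in LONG[3:4]+[box(-108,108,-3,3,0,80)]:
  q=(proj("side",pose(P,B))-[l-.5,tt-.5])*sc-.5
  for i in range(8):
    for j in range(i):
        if bin(i^j).count("1")==1: cv2.line(a,*[tuple(np.round(q[k]*8).astype(int)) for k in(i,j)],(0,0,255),1,cv2.LINE_AA,3)
cv2.imwrite(f"pics/{tag}.png",a)
if len(sys.argv)>4:
    e=tuple(map(int,sys.argv[4].split(",")))
    v,f=fit([("side",p,e)],LONG[:4],[*org,yaw],P[2],"b")
    dv=(v[:2]-org)*1e3;n=np.array([-d[1],d[0]])
    print("fit",(v[:2]*1e3).round(1),np.degrees(v[2]).round(2),"yaw now",np.degrees(yaw).round(2),f.round(1),"minus robot: along x %.1f y %.1f"%(dv@d,dv@n))
E
python3 shot2.py g1 0 1 215,150,305,215;python3 go.py 540.8 151 195 75.05
```

```text
time: 21.0
position: [0.5417, 0.1471, 0.1957]
ee_rot: [180.0, 0.0, 75.0]
force: [0.1, 0.2, -0.9]
finger_gap: 0.0113
fit [547.1 167.4] 74.55 yaw now 74.99 57.1 minus robot: along x 3.7 y -0.0
t 21.05 pos [541.8 147.4 195.9] rot [ 1.7995e+02 -1.0000e-02  7.4990e+01] F [-0.4  0.2 -0.3] gap 11.4 j [-26.  26.  12. 100.  -7.  55. -26.]
dx 3.2 dy -1.9 dz 0.9 yaw -0.01
```

View pics/g1.png

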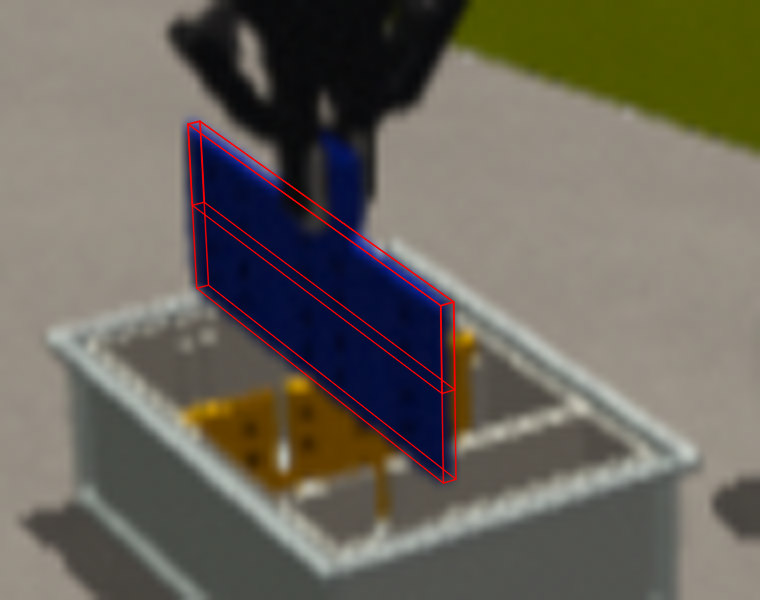

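```bash
python3 -m crank '[{"dx":0,"dy":-1.9,"dz":5,"yaw":0},{"dx":0,"dy":-1.9,"dz":9,"yaw":0},{"dx":0,"dy":-1.9,"dz":12,"yaw":0},{"dx":0,"dy":-1.9,"dz":14,"yaw":0},{"dx":0,"dy":-1.9,"dz":15,"yaw":0},{"dx":0,"dy":-1.9,"dz":15,"yaw":0},{"dx":0,"dy":-1.9,"dz":15,"yaw":0},{"dx":0,"dy":-1.9,"dz":15,"yaw":0}]' - 30; python3 shot2.py g2 3.2 1 215,155,305,220;python3 go.py 540.0 147.9 180 75.05
```

```text
time: 21.72
position: [0.5396, 0.149, 0.1805]
ee_rot: [180.0, -0.0, 75.1]
force: [-0.7, -0.2, -1.3]
finger_gap: 0.0117
fit [545.1 169.7] 74.7 yaw now 75.09 56.5 minus robot: along x 1.2 y -0.0
t 21.77 pos [539.6 149.  180.5] rot [179.99  -0.    75.09] F [ 0.1  0.1 -1. ] gap 11.8 j [-26.  27.  12. 101.  -7.  52. -26.]
dx -0.9 dy 0.7 dz 0.5 yaw 0.01
```

View pics/g2.png

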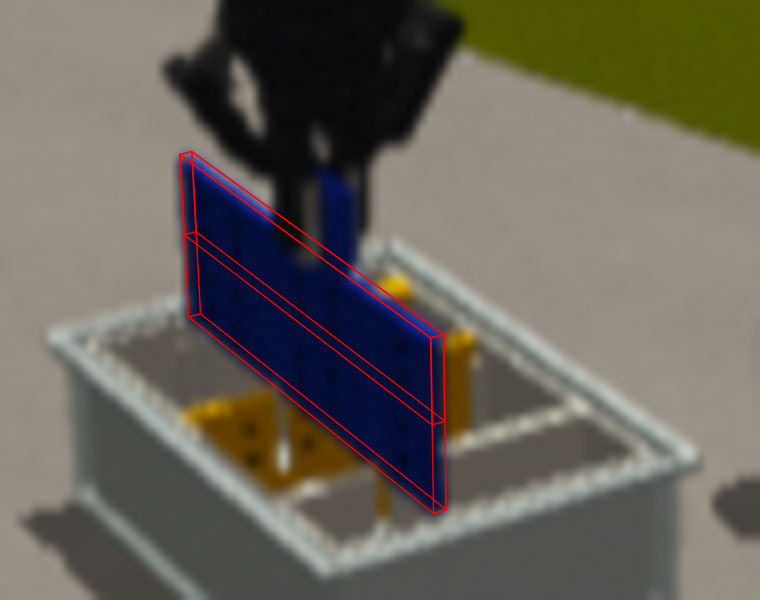

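```bash
python3 -m crank '[{"dx":-1.2,"dy":0.7,"dz":0,"yaw":0},{"dx":-1.2,"dy":0.7,"dz":1,"yaw":0},{"dx":-1.2,"dy":0.7,"dz":2.5,"yaw":0},{"dx":-1.2,"dy":0.7,"dz":4,"yaw":0},{"dx":-1.2,"dy":0.7,"dz":5,"yaw":0},{"dx":-1.2,"dy":0.7,"dz":6,"yaw":0},{"dx":-1.2,"dy":0.7,"dz":6,"yaw":0},{"dx":-1.2,"dy":0.7,"dz":6,"yaw":0}]'; python3 go.py 539.9 147.6 174 75.05
```

```text
time: 22.43
position: [0.541, 0.1493, 0.1757]
ee_rot: [179.9, -0.2, 75.1]
force: [1.0, 4.5, 8.5]
finger_gap: 0.0117
t 22.43 pos [541.  149.3 175.7] rot [179.85  -0.19  75.15] F [1.  4.5 8.5] gap 11.7 j [-26.  27.  12. 102.  -7.  52. -26.]
dx -2.0 dy -0.7 dz 1.7 yaw 0.02
```

```bash
python3 shot2.py g3 3.5 1
```

```text
(no output)
```

View pics/g3.png

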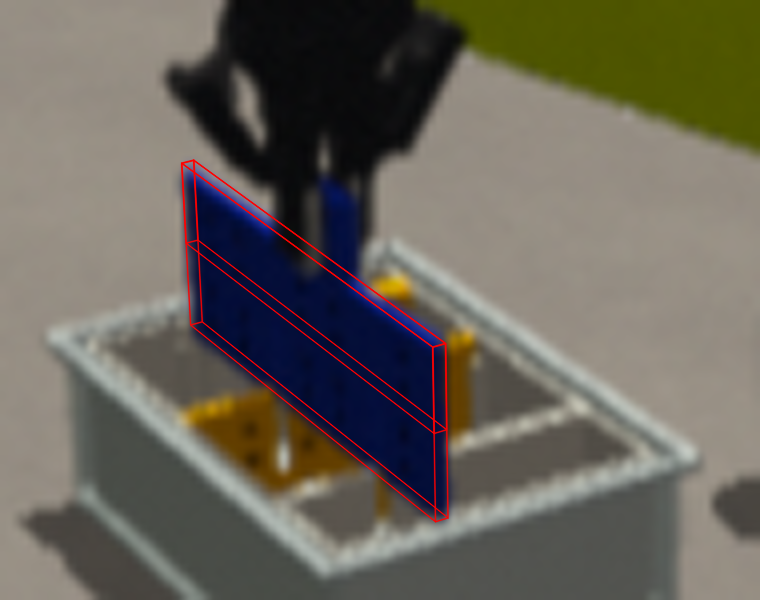

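Run:
```python
from h import *
a=np.radians(75.05);
for L in((.5686,.1604),(.5693,.1610),(.5718,.1603)):
    q=proj("side",pose((*L,0,a),[[-.11,.025,.086],[-.11,.022,.086],[.11,.025,.086],[-.06,.021,.086],[-.06,.029,.086]]));print(L,((q-[214.5,129.5])*8-.5).round(0).tolist())
# observed corner -> world at bottom height
for z in(.083,.086): print(z,ray("side",[[214.5+447/8,129.5+519/8],[214.5+435/8,129.5+520/8]],z).round(4)[:,:2])
```

```text
(0.5686, 0.1604) [[444.0, 519.0], [450.0, 517.0], [194.0, 318.0], [391.0, 467.0], [374.0, 472.0]]
(0.5693, 0.161) [[444.0, 518.0], [451.0, 516.0], [195.0, 317.0], [391.0, 466.0], [374.0, 471.0]]
(0.5718, 0.1603) [[450.0, 516.0], [456.0, 514.0], [200.0, 316.0], [396.0, 464.0], [380.0, 469.0]]
0.083 [[0.5207 0.0638]
 [0.5168 0.0668]]
0.086 [[0.5169 0.0601]
 [0.513  0.0631]]
```

```bash
python3 -m crank '[{"dx":0,"dy":0,"dz":-5,"yaw":0},{"dx":1,"dy":0,"dz":-8,"yaw":0},{"dx":3.3,"dy":0,"dz":-8,"yaw":0},{"dx":3.3,"dy":0,"dz":-8,"yaw":0},{"dx":3.3,"dy":0,"dz":-6,"yaw":0},{"dx":3.3,"dy":0,"dz":-4,"yaw":0},{"dx":3.3,"dy":0,"dz":-2,"yaw":0},{"dx":3.3,"dy":0,"dz":-1,"yaw":0}]'; python3 go.py 540.8 151 174 75.05
```

```text
time: 23.15
position: [0.541, 0.1509, 0.1753]
ee_rot: [180.0, -0.0, 75.1]
force: [0.2, 1.4, 4.2]
finger_gap: 0.0112
t 23.15 pos [541.  150.9 175.3] rot [ 1.7997e+02 -2.0000e-02  7.5080e+01] F [0.2 1.4 4.2] gap 11.2 j [-26.  27.  12. 101.  -7.  52. -26.]
dx 0.0 dy -0.2 dz 1.3 yaw 0.01
```

```bash
cat > tq.py <<'E'
from cell import get_obs
import numpy as np
o=get_obs();a=np.radians(75.05);ex=np.array([np.cos(a),np.sin(a)]);ey=np.array([-ex[1],ex[0]])
F=o["force"];T=o["ft_torque"]
print("t",round(o["time"],2),"F tank x %.1f y %.1f z %.1f"%(F[:2]@ex,F[:2]@ey,F[2]),"T tank x %.2f y %.2f z %.2f"%(T[:2]@ex,T[:2]@ey,T[2]))
E
python3 tq.py; python3 shot2.py g4 0 1
```

```text
t 23.15 F tank x 1.4 y 0.2 z 4.2 T tank x -0.13 y 0.19 z -0.12
```

View pics/g4.png

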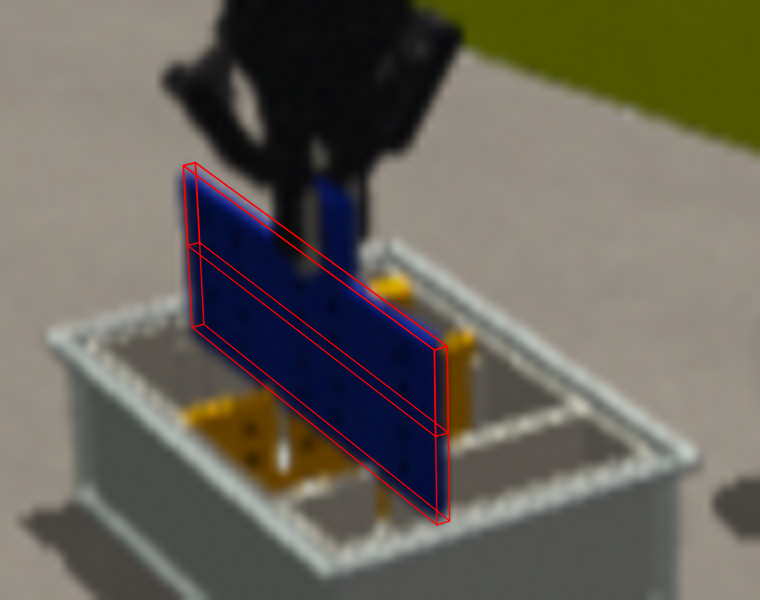

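```bash
python3 -m crank '[{"dx":0,"dy":-0.5,"dz":0,"yaw":0},{"dx":0,"dy":-1,"dz":0,"yaw":0},{"dx":0,"dy":-1.5,"dz":0,"yaw":0},{"dx":0,"dy":-1.5,"dz":0,"yaw":0},{"dx":0,"dy":-1.5,"dz":0,"yaw":0},{"dx":0,"dy":-1.5,"dz":0,"yaw":0},{"dx":0,"dy":-1.5,"dz":0,"yaw":0},{"dx":0,"dy":-1.5,"dz":0,"yaw":0}]'; python3 go.py 540.8 151 174 75.05;python3 tq.py
```

```text
time: 23.87
position: [0.5399, 0.1511, 0.1756]
ee_rot: [179.9, -0.0, 75.1]
force: [5.1, -0.7, 1.5]
finger_gap: 0.0116
t 23.87 pos [539.9 151.1 175.6] rot [ 1.7992e+02 -2.0000e-02  7.5080e+01] F [ 5.1 -0.7  1.5] gap 11.6 j [-26.  27.  12. 102.  -7.  52. -26.]
dx 0.2 dy 0.9 dz 1.6 yaw 0.01
t 23.87 F tank x 0.6 y -5.1 z 1.5 T tank x -1.55 y 0.20 z 0.21
```

```bash
python3 -m crank '[{"dx":0,"dy":1,"dz":0,"yaw":0},{"dx":0,"dy":1,"dz":0,"yaw":0},{"dx":0,"dy":1,"dz":0.7,"yaw":0},{"dx":0,"dy":1,"dz":1.4,"yaw":0},{"dx":0,"dy":1,"dz":2,"yaw":0},{"dx":0,"dy":1,"dz":2.5,"yaw":0},{"dx":0,"dy":1,"dz":3,"yaw":0},{"dx":0,"dy":1,"dz":3,"yaw":0}]'; python3 go.py 540.8 151 174 75.05;python3 tq.py
```

```text
time: 24.53
position: [0.5409, 0.1524, 0.1734]
ee_rot: [179.9, -0.2, 75.1]
force: [2.9, 2.9, 8.0]
finger_gap: 0.0114
t 24.53 pos [540.9 152.4 173.4] rot [ 1.7992e+02 -1.5000e-01  7.5130e+01] F [2.9 2.9 8. ] gap 11.4 j [-26.  27.  12. 102.  -7.  51. -26.]
dx -1.4 dy 0.3 dz -0.7 yaw 0.01
t 24.53 F tank x 3.5 y -2.1 z 8.0 T tank x -0.89 y -0.21 z -0.00
```

```bash
python3 -m crank '[{"dx":0,"dy":0,"dz":-3,"yaw":0},{"dx":1,"dy":0,"dz":-5,"yaw":0},{"dx":3,"dy":0,"dz":-5,"yaw":0},{"dx":3,"dy":0,"dz":-5,"yaw":0},{"dx":3,"dy":0,"dz":-4,"yaw":0},{"dx":3,"dy":0,"dz":-3,"yaw":0},{"dx":3,"dy":0,"dz":-2,"yaw":0},{"dx":3,"dy":0,"dz":-1,"yaw":0}]'; python3 go.py 540.8 151 174 75.05;python3 tq.py; python3 shot2.py g5 0 1
```

```text
time: 25.2
position: [0.5405, 0.1542, 0.173]
ee_rot: [-179.9, -0.0, 75.1]
force: [-0.9, -1.3, 1.9]
finger_gap: 0.0114
t 25.2 pos [540.5 154.2 173. ] rot [-179.94   -0.     75.1 ] F [-0.9 -1.3  1.9] gap 11.4 j [-26.  28.  12. 102.  -7.  52. -26.]
dx -3.0 dy 1.1 dz -1.0 yaw 0.01
t 25.2 F tank x -1.5 y 0.6 z 1.9 T tank x -0.07 y -0.18 z -0.07
```

View pics/g5.png

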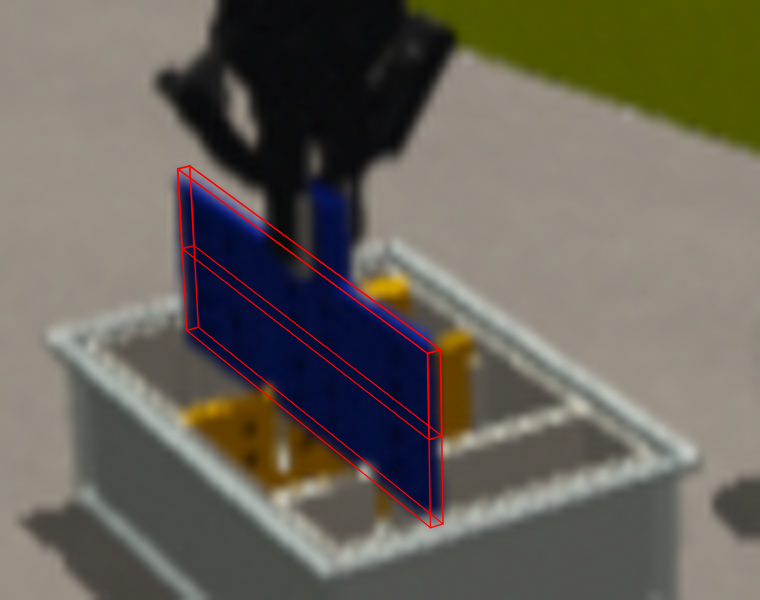

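```bash
python3 -m crank '[{"dx":0,"dy":0,"dz":-8,"yaw":0},{"dx":0,"dy":0,"dz":-18,"yaw":0},{"dx":-1,"dy":-6,"dz":-20,"yaw":0},{"dx":-3,"dy":-13,"dz":-20,"yaw":0},{"dx":-3,"dy":-13,"dz":-18,"yaw":0},{"dx":-3,"dy":-13,"dz":-14,"yaw":0},{"dx":-3,"dy":-13,"dz":-10,"yaw":0},{"dx":-3,"dy":-13,"dz":-6,"yaw":0}]'; python3 go.py 528.5 155 178 75.05;python3 tq.py
```

```text
time: 25.92
position: [0.5278, 0.1541, 0.1792]
ee_rot: [180.0, 0.0, 75.1]
force: [-3.1, -7.9, 32.5]
finger_gap: 0.0113
t 25.92 pos [527.8 154.1 179.2] rot [1.7998e+02 1.0000e-02 7.5080e+01] F [-3.1 -7.9 32.5] gap 11.3 j [-27.  26.  12. 103.  -7.  52. -27.]
dx 1.1 dy 0.5 dz 1.2 yaw 0.01
t 25.92 F tank x -8.5 y 1.0 z 32.5 T tank x 0.47 y 1.44 z 0.04
```

```bash
python3 shot2.py g6 0 1; python3 -m crank '[{"dx":0,"dy":0,"dz":-1.5,"yaw":0},{"dx":0,"dy":0,"dz":-3,"yaw":0},{"dx":0,"dy":0,"dz":-5,"yaw":0},{"dx":0,"dy":0,"dz":-8,"yaw":0},{"dx":0,"dy":0,"dz":-11,"yaw":0},{"dx":0,"dy":0,"dz":-12,"yaw":0},{"dx":0,"dy":0,"dz":-12,"yaw":0},{"dx":0,"dy":0,"dz":-12,"yaw":0}]' - 80; python3 go.py 540.8 152 190 75.05;python3 tq.py; python3 shot2.py g7 0 1 215,145,305,220
```

```text
time: 26.63
position: [0.5276, 0.1543, 0.1914]
ee_rot: [180.0, -0.0, 75.1]
force: [0.1, 0.1, -0.5]
finger_gap: 0.011
t 26.63 pos [527.6 154.3 191.4] rot [179.99  -0.    75.08] F [ 0.1  0.1 -0.5] gap 11.0 j [-27.  25.  12. 102.  -7.  53. -27.]
dx 1.2 dy 13.3 dz 1.4 yaw 0.01
t 26.63 F tank x 0.1 y -0.1 z -0.5 T tank x 0.04 y 0.06 z -0.01
fit [532.6 173. ] 75.31 yaw now 75.09 91.7 minus robot: along x 2.3 y -0.0
```

View pics/g6.png

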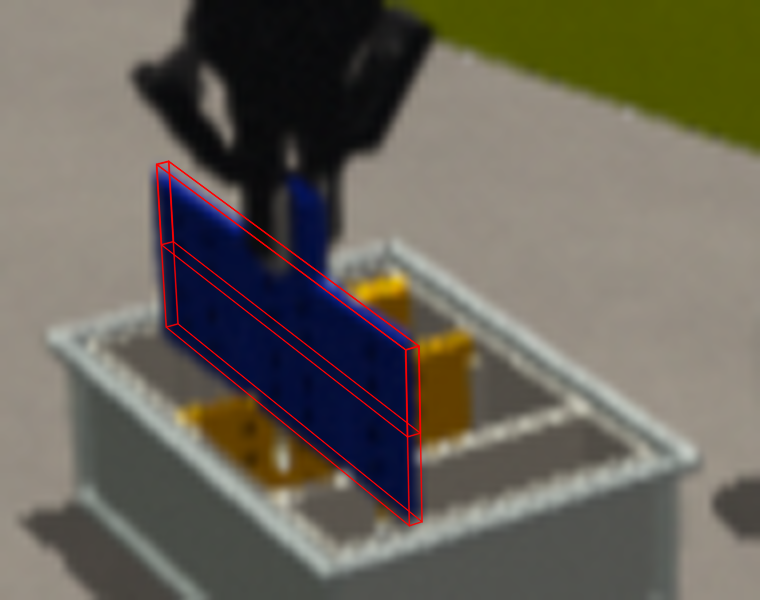

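View pics/g7.png

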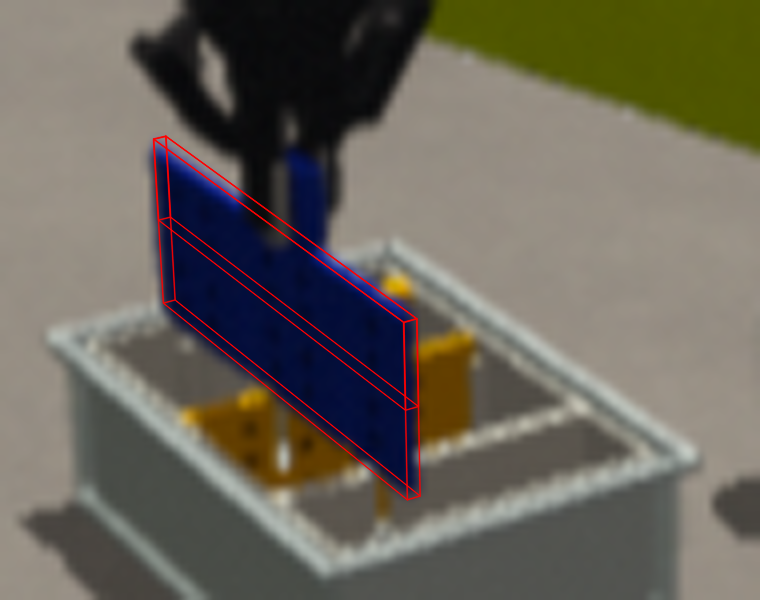

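```bash
cat > pf.py <<'E'
from h import *
import h,sys
# fit long in side picture: along offset, z, pitch (about sheet normal through grip), y and yaw from robot
def go(tag,tcp,yawd,ext,boxes=LONG[:4],gx=17,kind="b"):
    s=np.load("side_%s.npz"%tag)["p"];yaw=np.radians(yawd);m=soft(s,kind,ext)
    def f(v):
        a,z,ph=v; bs=[]
        for B in boxes:
            P=B-[-gx/1e3,0,.098]; c,si=np.cos(ph),np.sin(ph)
            Q=np.c_[P[:,0]*c-P[:,2]*si+a/1e3,P[:,1],P[:,0]*si+P[:,2]*c]
            bs.append(Q)
        return ((render("side",(tcp[0]/1e3,tcp[1]/1e3,tcp[2]/1e3+z/1e3,yaw),bs,ext)-m)**2).sum()
    best=None
    for ph in(0,-.03):
        r=minimize(f,[1,6,ph],method="Nelder-Mead",options=dict(initial_simplex=[[1,6,ph],[4,6,ph],[1,9,ph],[1,6,ph+.02]],xatol=1e-3,fatol=1e-3))
        if best is None or r.fun<best.fun:best=r
    v=best.x;print(tag,"along %.1f  grip z-tcp %.1f  pitch %.2f deg (+ = +x end up)"%(v[0],v[1],np.degrees(v[2])),best.fun.round(1))
E
python3 - <<'E'
from pf import *
go("g1",(541.8,147.4,195.9),74.99,(215,155,305,215))
go("g2",(539.6,149,180.5),75.09,(215,160,305,220))
go("g5",(540.5,154.2,173),75.1,(215,160,305,220))
go("g6",(527.8,154.1,179.2),75.08,(215,160,305,220))
go("g7",(527.6,154.3,191.4),75.09,(215,155,305,220))
E
```

```text
g1 along 4.8  grip z-tcp 5.4  pitch -0.07 deg (+ = +x end up) 30.0
g2 along 5.7  grip z-tcp 5.4  pitch -0.14 deg (+ = +x end up) 26.0
g5 along 5.8  grip z-tcp 5.9  pitch -2.25 deg (+ = +x end up) 42.1
g6 along 5.0  grip z-tcp 5.5  pitch -1.75 deg (+ = +x end up) 33.2
g7 along 4.1  grip z-tcp 5.3  pitch -2.05 deg (+ = +x end up) 42.5
```

```bash
python3 -m crank '[{"dx":4,"dy":0,"dz":0,"yaw":0},{"dx":8,"dy":0,"dz":2,"yaw":0},{"dx":8,"dy":0,"dz":5,"yaw":0},{"dx":8,"dy":0,"dz":8,"yaw":0},{"dx":8,"dy":0,"dz":10,"yaw":0},{"dx":8,"dy":0,"dz":11.5,"yaw":0},{"dx":8,"dy":0,"dz":12.7,"yaw":0},{"dx":8,"dy":0,"dz":12.7,"yaw":0}]' - 20; python3 go.py 540.8 152 190 75.05;python3 tq.py; python3 shot2.py g8 0 1
```

```text
time: 27.35
position: [0.5306, 0.1611, 0.1794]
ee_rot: [179.9, -0.0, 75.0]
force: [-0.6, -3.9, 6.1]
finger_gap: 0.0112
t 27.35 pos [530.6 161.1 179.4] rot [ 1.7988e+02 -2.0000e-02  7.4990e+01] F [-0.6 -3.9  6.1] gap 11.2 j [-28.  26.  12. 102.  -7.  52. -28.]
dx -6.1 dy 12.2 dz -10.6 yaw -0.01
t 27.35 F tank x -3.9 y -0.5 z 6.1 T tank x -0.14 y -0.02 z -0.01
```

View pics/g8.png

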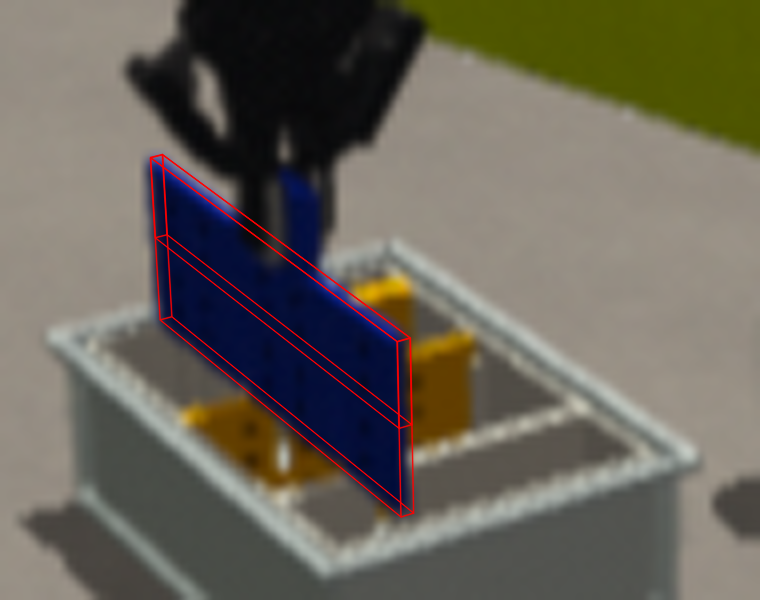

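```bash
python3 -m crank '[{"dx":0,"dy":0,"dz":0.5,"yaw":0},{"dx":0,"dy":0,"dz":1,"yaw":0},{"dx":0,"dy":0,"dz":1.3,"yaw":0},{"dx":0,"dy":0,"dz":1.3,"yaw":0},{"dx":0,"dy":0,"dz":1.3,"yaw":0},{"dx":0,"dy":0,"dz":1.3,"yaw":0},{"dx":0,"dy":0,"dz":1.3,"yaw":0},{"dx":0,"dy":0,"dz":1.3,"yaw":0}]' - 20; python3 go.py 540.8 152 190 75.05;python3 tq.py; python3 shot2.py g9 0 1
python3 - <<'E'
from pf import *
go("g8",(530.6,161.1,179.4),74.99,(215,160,305,220))
go("g9",(530.4,161.1,179),74.99,(215,160,305,220))
E
```

```text
time: 28.07
position: [0.5309, 0.1607, 0.1788]
ee_rot: [179.8, -0.0, 75.0]
force: [-1.6, -4.5, 10.9]
finger_gap: 0.0109
t 28.07 pos [530.9 160.7 178.8] rot [ 1.7983e+02 -4.0000e-02  7.4980e+01] F [-1.6 -4.5 10.9] gap 10.9 j [-28.  26.  12. 102.  -7.  52. -27.]
dx -5.8 dy 11.9 dz -11.2 yaw -0.01
t 28.07 F tank x -4.8 y 0.4 z 10.9 T tank x 0.09 y 0.11 z 0.01
g8 along 4.5  grip z-tcp 5.6  pitch -0.49 deg (+ = +x end up) 24.8
g9 along 3.7  grip z-tcp 6.1  pitch -0.32 deg (+ = +x end up) 26.4
```

```bash
python3 -m crank '[{"dx":0,"dy":0,"dz":-4,"yaw":0},{"dx":0,"dy":0,"dz":-10,"yaw":0},{"dx":-3,"dy":6,"dz":-11,"yaw":0},{"dx":-6.2,"dy":12.4,"dz":-11,"yaw":0},{"dx":-6.2,"dy":12.4,"dz":-11,"yaw":0},{"dx":-6.2,"dy":12.4,"dz":-8,"yaw":0},{"dx":-6.2,"dy":12.4,"dz":-6,"yaw":0},{"dx":-6.2,"dy":12.4,"dz":-6,"yaw":0}]' - 80; python3 go.py 541.3 151.5 178 75.05;python3 tq.py
```

```text
time: 28.78
position: [0.5395, 0.1529, 0.1824]
ee_rot: [-179.9, 0.0, 75.1]
force: [-0.1, 0.4, -0.5]
finger_gap: 0.0111
t 28.78 pos [539.5 152.9 182.4] rot [-1.7991e+02  5.0000e-02  7.5090e+01] F [-0.1  0.4 -0.5] gap 11.1 j [-26.  27.  12. 101.  -7.  53. -26.]
dx -0.9 dy 2.1 dz 4.4 yaw 0.01
t 28.78 F tank x 0.4 y 0.2 z -0.5 T tank x 0.00 y 0.01 z 0.01
```

```bash
python3 -m crank '[{"dx":-0.9,"dy":2,"dz":0,"yaw":0},{"dx":-0.9,"dy":2,"dz":0,"yaw":0},{"dx":-0.9,"dy":2,"dz":1,"yaw":0},{"dx":-0.9,"dy":2,"dz":2.5,"yaw":0},{"dx":-0.9,"dy":2,"dz":4,"yaw":0},{"dx":-0.9,"dy":2,"dz":5,"yaw":0},{"dx":-0.9,"dy":2,"dz":6,"yaw":0},{"dx":-0.9,"dy":2,"dz":6,"yaw":0}]'; python3 go.py 541.3 151.5 175 75.05;python3 tq.py
```

```text
time: 29.45
position: [0.5416, 0.1515, 0.1771]
ee_rot: [-180.0, 0.0, 75.1]
force: [-0.1, 0.4, -1.5]
finger_gap: 0.011
t 29.45 pos [541.6 151.5 177.1] rot [-1.7998e+02  1.0000e-02  7.5090e+01] F [-0.1  0.4 -1.5] gap 11.0 j [-26.  27.  12. 101.  -7.  52. -26.]
dx -0.0 dy -0.3 dz 2.1 yaw 0.01
t 29.45 F tank x 0.4 y 0.2 z -1.5 T tank x -0.01 y -0.01 z 0.03
```

```bash
python3 -m crank '[{"dx":0,"dy":-0.2,"dz":1,"yaw":0},{"dx":0,"dy":-0.2,"dz":2,"yaw":0},{"dx":0,"dy":-0.2,"dz":3,"yaw":0},{"dx":0,"dy":-0.2,"dz":4,"yaw":0},{"dx":0,"dy":-0.2,"dz":5,"yaw":0},{"dx":0,"dy":-0.2,"dz":6,"yaw":0},{"dx":0,"dy":-0.2,"dz":6,"yaw":0},{"dx":0,"dy":-0.2,"dz":6,"yaw":0}]'; python3 go.py 541.3 151.5 175 75.05;python3 tq.py
```

```text
time: 30.12
position: [0.5415, 0.1515, 0.1713]
ee_rot: [-180.0, 0.0, 75.1]
force: [0.8, 0.2, -0.8]
finger_gap: 0.0109
t 30.12 pos [541.5 151.5 171.3] rot [-179.99    0.     75.08] F [ 0.8  0.2 -0.8] gap 10.9 j [-26.  28.  12. 102.  -7.  51. -26.]
dx -0.1 dy -0.2 dz -3.7 yaw 0.01
t 30.12 F tank x 0.4 y -0.8 z -0.8 T tank x 0.05 y -0.08 z 0.02
```

Free past the rim and in the slots. On to the end ribs.

```bash
python3 -m crank '[{"dx":0,"dy":0,"dz":1,"yaw":0},{"dx":0,"dy":0,"dz":2,"yaw":0},{"dx":0,"dy":0,"dz":3,"yaw":0},{"dx":0,"dy":0,"dz":4,"yaw":0},{"dx":0,"dy":0,"dz":5,"yaw":0},{"dx":0,"dy":0,"dz":6,"yaw":0},{"dx":0,"dy":0,"dz":6.5,"yaw":0},{"dx":0,"dy":0,"dz":6.5,"yaw":0}]'; python3 go.py 541.3 151.5 175 75.05;python3 tq.py
```

```text
time: 30.78
position: [0.5417, 0.1514, 0.1648]
ee_rot: [180.0, 0.0, 75.1]
force: [1.9, -0.3, -0.4]
finger_gap: 0.0112
t 30.78 pos [541.7 151.4 164.8] rot [1.7999e+02 1.0000e-02 7.5080e+01] F [ 1.9 -0.3 -0.4] gap 11.2 j [-26.  28.  12. 102.  -7.  51. -26.]
dx 0.0 dy -0.4 dz -10.2 yaw 0.01
t 30.78 F tank x 0.2 y -1.9 z -0.4 T tank x -0.26 y 0.01 z 0.05
```

```bash
python3 -m crank '[{"dx":0,"dy":0.5,"dz":2,"yaw":0},{"dx":0,"dy":0.5,"dz":5,"yaw":0},{"dx":0,"dy":0.5,"dz":8,"yaw":0},{"dx":0,"dy":0.5,"dz":11,"yaw":0},{"dx":0,"dy":0.5,"dz":14,"yaw":0},{"dx":0,"dy":0.5,"dz":17,"yaw":0},{"dx":0,"dy":0.5,"dz":20,"yaw":0},{"dx":0,"dy":0.5,"dz":20,"yaw":0}]'; python3 go.py 541.3 151.5 175 75.05;python3 tq.py
```

```text
time: 31.45
position: [0.5419, 0.1513, 0.1442]
ee_rot: [-180.0, 0.0, 75.1]
force: [0.3, -0.4, -1.5]
finger_gap: 0.0108
t 31.45 pos [541.9 151.3 144.2] rot [-1.7997e+02  3.0000e-02  7.5090e+01] F [ 0.3 -0.4 -1.5] gap 10.8 j [-26.  29.  12. 103.  -8.  48. -25.]
dx 0.0 dy -0.6 dz -30.8 yaw 0.01
t 31.45 F tank x -0.3 y -0.4 z -1.5 T tank x -0.07 y -0.01 z -0.02
```

Free. Now slowly toward the interlock height.

```bash
python3 -m crank '[{"dx":0,"dy":0,"dz":1,"yaw":0},{"dx":0,"dy":0,"dz":2,"yaw":0},{"dx":0,"dy":0,"dz":3,"yaw":0},{"dx":0,"dy":0,"dz":4,"yaw":0},{"dx":0,"dy":0,"dz":5,"yaw":0},{"dx":0,"dy":0,"dz":6,"yaw":0},{"dx":0,"dy":0,"dz":7,"yaw":0},{"dx":0,"dy":0,"dz":7.5,"yaw":0}]'; python3 go.py 541.3 151.5 175 75.05;python3 tq.py
```

```text
time: 32.12
position: [0.5422, 0.1515, 0.1376]
ee_rot: [180.0, -0.0, 75.1]
force: [-0.4, -1.2, 4.2]
finger_gap: 0.0109
t 32.12 pos [542.2 151.5 137.6] rot [ 1.7998e+02 -2.0000e-02  7.5080e+01] F [-0.4 -1.2  4.2] gap 10.9 j [-26.  30.  11. 104.  -8.  47. -25.]
dx -0.2 dy -0.9 dz -37.4 yaw 0.01
t 32.12 F tank x -1.3 y 0.1 z 4.2 T tank x 0.16 y -0.03 z -0.03
```

```bash
python3 -m crank '[{"dx":-0.3,"dy":0,"dz":0,"yaw":0},{"dx":-0.6,"dy":0,"dz":0,"yaw":0},{"dx":-0.9,"dy":0,"dz":0,"yaw":0},{"dx":-1.2,"dy":0,"dz":0,"yaw":0},{"dx":-1.2,"dy":0,"dz":0,"yaw":0},{"dx":-1.2,"dy":0,"dz":0,"yaw":0},{"dx":-1.2,"dy":0,"dz":0,"yaw":0},{"dx":-1.2,"dy":0,"dz":0,"yaw":0}]'; python3 go.py 541.3 151.5 175 75.05;python3 tq.py
```

```text
time: 32.78
position: [0.5419, 0.1503, 0.1375]
ee_rot: [180.0, -0.0, 75.1]
force: [-0.7, 1.0, 3.1]
finger_gap: 0.0111
t 32.78 pos [541.9 150.3 137.5] rot [ 1.7998e+02 -1.0000e-02  7.5090e+01] F [-0.7  1.   3.1] gap 11.1 j [-25.  30.  11. 104.  -8.  47. -25.]
dx 1.0 dy -0.9 dz -37.5 yaw 0.01
t 32.78 F tank x 0.8 y 0.9 z 3.1 T tank x 0.18 y -0.34 z 0.02
```

```bash
python3 -m crank '[{"dx":0.6,"dy":0,"dz":0,"yaw":0},{"dx":1.2,"dy":0,"dz":0,"yaw":0},{"dx":1.8,"dy":0,"dz":0,"yaw":0},{"dx":2.2,"dy":0,"dz":0,"yaw":0},{"dx":2.4,"dy":0,"dz":0,"yaw":0},{"dx":2.4,"dy":0,"dz":0,"yaw":0},{"dx":2.4,"dy":0,"dz":0,"yaw":0},{"dx":2.4,"dy":0,"dz":0,"yaw":0}]'; python3 go.py 541.3 151.5 175 75.05;python3 tq.py; python3 shot2.py k1 0 1
```

```text
time: 33.45
position: [0.5422, 0.1524, 0.1372]
ee_rot: [-180.0, 0.0, 75.1]
force: [0.5, -0.1, -0.8]
finger_gap: 0.0113
t 33.45 pos [542.2 152.4 137.2] rot [-1.7998e+02  2.0000e-02  7.5080e+01] F [ 0.5 -0.1 -0.8] gap 11.3 j [-26.  30.  11. 104.  -8.  47. -25.]
dx -1.2 dy -0.7 dz -37.8 yaw 0.01
t 33.45 F tank x 0.0 y -0.5 z -0.8 T tank x -0.07 y 0.05 z -0.01
```

View pics/k1.png

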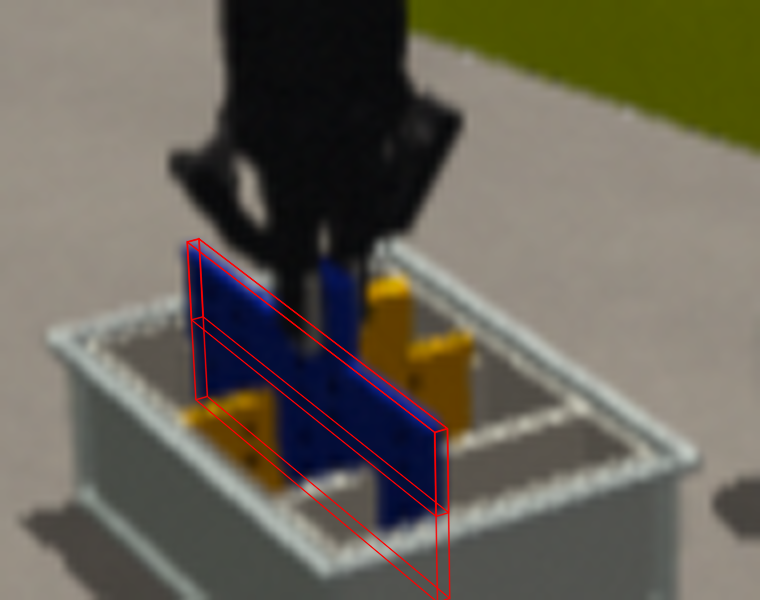

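```bash
python3 -m crank '[{"dx":0.2,"dy":0,"dz":0.7,"yaw":0},{"dx":0.2,"dy":0,"dz":1.4,"yaw":0},{"dx":0.2,"dy":0,"dz":2,"yaw":0},{"dx":0.2,"dy":0,"dz":2.7,"yaw":0},{"dx":0.2,"dy":0,"dz":3.4,"yaw":0},{"dx":0.2,"dy":0,"dz":4,"yaw":0},{"dx":0.2,"dy":0,"dz":4.5,"yaw":0},{"dx":0.2,"dy":0,"dz":4.5,"yaw":0}]'; python3 go.py 541.3 151.5 175 75.05;python3 tq.py
```

```text
time: 34.17
position: [0.5424, 0.1527, 0.1328]
ee_rot: [-180.0, 0.0, 75.1]
force: [0.7, 0.5, -0.4]
finger_gap: 0.0109
t 34.17 pos [542.4 152.7 132.8] rot [-1.7999e+02  1.0000e-02  7.5080e+01] F [ 0.7  0.5 -0.4] gap 10.9 j [-26.  30.  11. 104.  -8.  46. -25.]
dx -1.4 dy -0.7 dz -42.2 yaw 0.01
t 34.17 F tank x 0.6 y -0.6 z -0.4 T tank x 0.01 y 0.01 z 0.01
```

```bash
python3 -m crank '[{"dx":0,"dy":0,"dz":2,"yaw":0},{"dx":0,"dy":0,"dz":4.5,"yaw":0},{"dx":0,"dy":0,"dz":7,"yaw":0},{"dx":0,"dy":0,"dz":9.5,"yaw":0},{"dx":0,"dy":0,"dz":12,"yaw":0},{"dx":0,"dy":0,"dz":14,"yaw":0},{"dx":0,"dy":0,"dz":16,"yaw":0},{"dx":0,"dy":0,"dz":16,"yaw":0}]'; python3 go.py 541.3 151.5 175 75.05;python3 tq.py
```

```text
time: 34.83
position: [0.5423, 0.1527, 0.1164]
ee_rot: [-180.0, 0.0, 75.1]
force: [0.1, -0.5, 0.3]
finger_gap: 0.0113
t 34.83 pos [542.3 152.7 116.4] rot [-1.7997e+02  2.0000e-02  7.5090e+01] F [ 0.1 -0.5  0.3] gap 11.3 j [-25.  31.  11. 105.  -8.  44. -25.]
dx -1.4 dy -0.7 dz -58.6 yaw 0.01
t 34.83 F tank x -0.4 y -0.2 z 0.3 T tank x -0.03 y 0.01 z 0.03
```

```bash
python3 -m crank '[{"dx":0,"dy":0,"dz":2,"yaw":0},{"dx":0,"dy":0,"dz":4,"yaw":0},{"dx":0,"dy":0,"dz":6,"yaw":0},{"dx":0,"dy":0,"dz":8,"yaw":0},{"dx":0,"dy":0,"dz":10,"yaw":0},{"dx":0,"dy":0,"dz":12,"yaw":0},{"dx":0,"dy":0,"dz":13.5,"yaw":0},{"dx":0,"dy":0,"dz":13.5,"yaw":0}]'; python3 go.py 541.3 151.5 175 75.05;python3 tq.py
```

```text
time: 35.5
position: [0.5423, 0.1527, 0.103]
ee_rot: [-180.0, 0.0, 75.1]
force: [-0.7, -1.1, -0.4]
finger_gap: 0.0113
t 35.5 pos [542.3 152.7 103. ] rot [-1.7998e+02  2.0000e-02  7.5090e+01] F [-0.7 -1.1 -0.4] gap 11.3 j [-25.  32.  11. 106.  -8.  42. -25.]
dx -1.4 dy -0.7 dz -72.0 yaw 0.01
t 35.5 F tank x -1.2 y 0.4 z -0.4 T tank x -0.00 y 0.04 z -0.04
```

```bash
python3 -m crank '[{"dx":0,"dy":0,"dz":0.7,"yaw":0},{"dx":0,"dy":0,"dz":1.4,"yaw":0},{"dx":0,"dy":0,"dz":2,"yaw":0},{"dx":0,"dy":0,"dz":2.7,"yaw":0},{"dx":0,"dy":0,"dz":3.3,"yaw":0},{"dx":0,"dy":0,"dz":4,"yaw":0},{"dx":0,"dy":0,"dz":4.5,"yaw":0},{"dx":0,"dy":0,"dz":4.5,"yaw":0}]' - 40; python3 go.py 541.3 151.5 98.8 75.05;python3 tq.py
```

```text
time: 36.17
position: [0.5426, 0.1521, 0.0996]
ee_rot: [180.0, 0.0, 75.0]
force: [-0.6, -3.0, 6.8]
finger_gap: 0.0111
t 36.17 pos [542.6 152.1  99.6] rot [179.97   0.    75.05] F [-0.6 -3.   6.8] gap 11.1 j [-25.  33.  11. 106.  -9.  42. -25.]
dx -1.0 dy -1.1 dz 0.8 yaw -0.00
t 36.17 F tank x -3.0 y -0.2 z 6.8 T tank x 0.41 y 0.02 z 0.19
```

```bash
python3 -m crank '[{"dx":0,"dy":0,"dz":0.4,"yaw":0},{"dx":0,"dy":0,"dz":0.8,"yaw":0},{"dx":0,"dy":0,"dz":1.2,"yaw":0},{"dx":0,"dy":0,"dz":1.2,"yaw":0},{"dx":0,"dy":0,"dz":1.2,"yaw":0},{"dx":0,"dy":0,"dz":1.2,"yaw":0},{"dx":0,"dy":0,"dz":1.2,"yaw":0},{"dx":0,"dy":0,"dz":1.2,"yaw":0}]' - 22; python3 go.py 541.3 151.5 98.8 75.05;python3 tq.py;python3 shot2.py k2 0
```

```text
time: 36.83
position: [0.5427, 0.1518, 0.0986]
ee_rot: [179.9, 0.0, 75.0]
force: [-2.7, -3.6, 9.0]
finger_gap: 0.0111
t 36.83 pos [542.7 151.8  98.6] rot [1.7995e+02 1.0000e-02 7.5030e+01] F [-2.7 -3.6  9. ] gap 11.1 j [-25.  33.  11. 106.  -9.  42. -25.]
dx -0.7 dy -1.3 dz -0.2 yaw -0.00
t 36.83 F tank x -4.1 y 1.6 z 9.0 T tank x 0.37 y 0.26 z 0.10
```

View pics/k2.png

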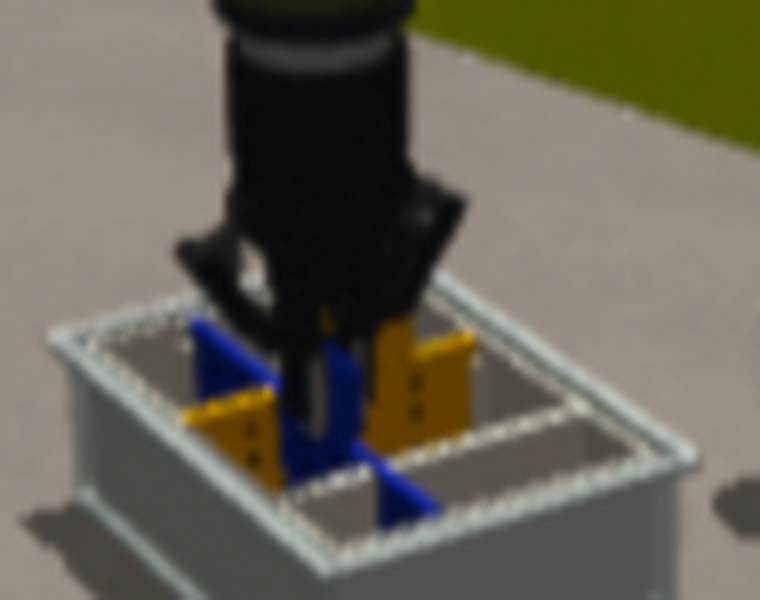

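```bash
python3 -m crank '[{"dx":0,"dy":0,"dz":-0.5,"yaw":0},{"dx":0,"dy":0,"dz":-0.5,"yaw":0},{"dx":0,"dy":0,"dz":-0.5,"yaw":0},{"dx":0,"dy":0,"dz":-0.5,"yaw":0},{"dx":0,"dy":0,"dz":-0.5,"yaw":0},{"dx":0,"dy":0,"dz":-2,"yaw":0},{"dx":0,"dy":0,"dz":-15,"yaw":0},{"dx":0,"dy":0,"dz":-40,"yaw":0}]' 0.5; python3 -m crank '[{"dx":0,"dy":0,"dz":-40,"yaw":0},{"dx":-40,"dy":0,"dz":-60,"yaw":0},{"dx":-80,"dy":0,"dz":-60,"yaw":0},{"dx":-120,"dy":0,"dz":-60,"yaw":0},{"dx":-160,"dy":0,"dz":-60,"yaw":0},{"dx":-200,"dy":0,"dz":-60,"yaw":0},{"dx":-240,"dy":0,"dz":-60,"yaw":0},{"dx":-280,"dy":0,"dz":-60,"yaw":0}]'
python3 -m crank '[{"dx":-10,"dy":0,"dz":0,"yaw":0},{"dx":-20,"dy":0,"dz":0,"yaw":0},{"dx":-20,"dy":0,"dz":0,"yaw":0},{"dx":-20,"dy":0,"dz":0,"yaw":0},{"dx":-20,"dy":0,"dz":0,"yaw":0},{"dx":-20,"dy":0,"dz":0,"yaw":0},{"dx":-20,"dy":0,"dz":0,"yaw":0},{"dx":-20,"dy":0,"dz":0,"yaw":0}]'
python3 - <<'E'
from cell import camera
import cv2,numpy as np
for n in("top","side"):
    p,d=camera(n);np.savez(n+"9.npz",p=p,d=d)
    c=p[115:225,155:295] if n=="top" else p[145:235,215:325]
    k=5 if n=="top" else 6.6
    cv2.imwrite(f"pics/{n}9.png",cv2.resize(c[:,:,::-1],None,fx=k,fy=k,interpolation=cv2.INTER_CUBIC))
E
```

```text
time: 37.55
position: [0.5407, 0.1524, 0.1357]
ee_rot: [-179.7, 0.2, 75.1]
force: [0.6, 0.1, -0.9]
finger_gap: 0.0428
time: 38.22
position: [0.4695, -0.1195, 0.198]
ee_rot: [180.0, -0.0, 75.1]
force: [1.3, -0.2, 0.8]
finger_gap: 0.0424
time: 38.88
position: [0.4655, -0.1362, 0.1976]
ee_rot: [-180.0, -0.0, 75.2]
force: [0.0, 0.2, -0.5]
finger_gap: 0.0429
```

View pics/top9.png

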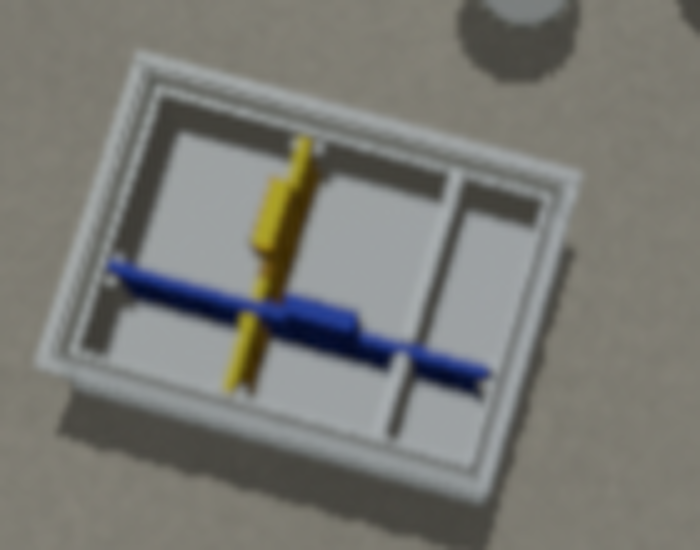

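View pics/side9.png

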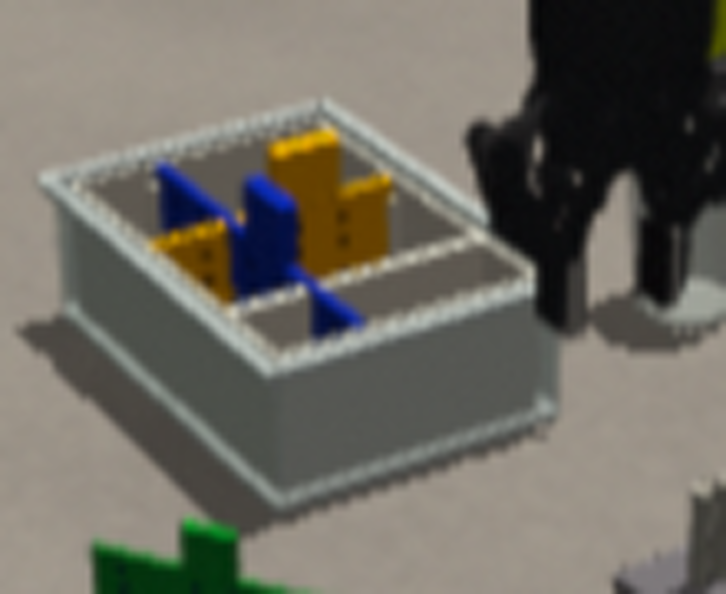

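Run:
```python
from h import *
s=np.load("side9.npz")["p"];t=np.load("top9.npz")["p"]
a75=np.radians(75.05);ex=np.array([np.cos(a75),np.sin(a75)]);ey=np.array([-ex[1],ex[0]])
def ov(cam,img,L,l,tt,w,h,sc,name):
    a=cv2.resize(img[tt:tt+h,l:l+w,::-1],None,fx=sc,fy=sc,interpolation=cv2.INTER_CUBIC)
    for p,bs,c in(((*(L+25*ex)/1e3,.006,a75+np.pi/2),[box(-73.5,73.5,-3,3,79.9,80),CROSS[3]],(0,0,255)),((*L/1e3,.006,a75),[box(-108,108,-3,3,79.9,80),LONG[4]],(0,255,0))):
        for B in bs:
            q=(proj(cam,pose(p,B))-[l-.5,tt-.5])*sc-.5
            for i in range(8):
                for j in range(i):
                    if bin(i^j).count("1")==1: cv2.line(a,*[tuple(np.round(q[k]*8).astype(int)) for k in(i,j)],c,1,cv2.LINE_AA,3)
    cv2.imwrite(name,a)
L=np.array([568.8,160.4])
ov("side",s,L,215,140,95,65,8,"pics/o1.png");ov("top",t,L,165,130,95,75,8,"pics/o2.png")
```

```text
(no output)
```

View pics/o1.png

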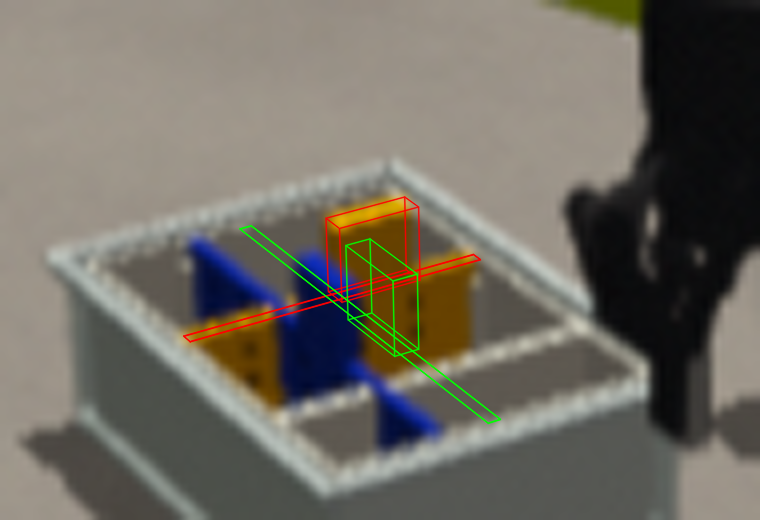

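View pics/o2.png

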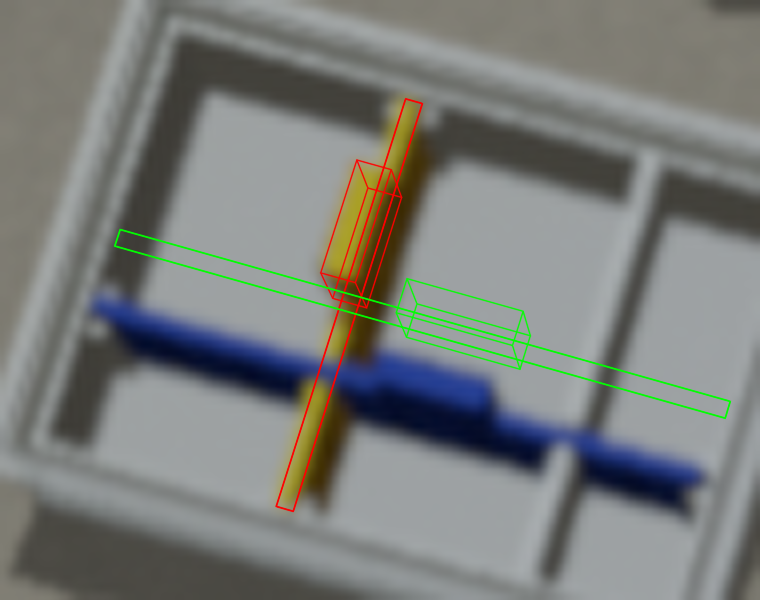

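```bash
python3 - <<'E'
from h import *
s=np.load("side9.npz")["p"];t=np.load("top9.npz")["p"]
a75=np.radians(75.05);ex=np.array([np.cos(a75),np.sin(a75)]);ey=np.array([-ex[1],ex[0]])
L=np.array([568.8,160.4])
ims=[]
for cam,img,l,tt,w,h in(("side",s,215,150,95,50),("top",t,165,150,95,45)):
    sc=8
    a=cv2.resize(img[tt:tt+h,l:l+w,::-1],None,fx=sc,fy=sc if cam=="side" else sc,interpolation=cv2.INTER_CUBIC)
    for B in [box(-108,108,-3,3,79.9,80),LONG[4]]:
        q=(proj(cam,pose((*(L+25*ey)/1e3,.006,a75),B))-[l-.5,tt-.5])*sc-.5
        for i in range(8):
            for j in range(i):
                if bin(i^j).count("1")==1: cv2.line(a,*[tuple(np.round(q[k]*8).astype(int)) for k in(i,j)],(0,255,0),1,cv2.LINE_AA,3)
    ims.append(a)
cv2.imwrite("pics/o3.png",cv2.resize(np.vstack(ims),None,fx=.78,fy=.78))
E
python3 tq.py
```

```text
t 38.98 F tank x 0.4 y -0.1 z 0.3 T tank x 0.01 y -0.01 z -0.03
```

View pics/o3.png

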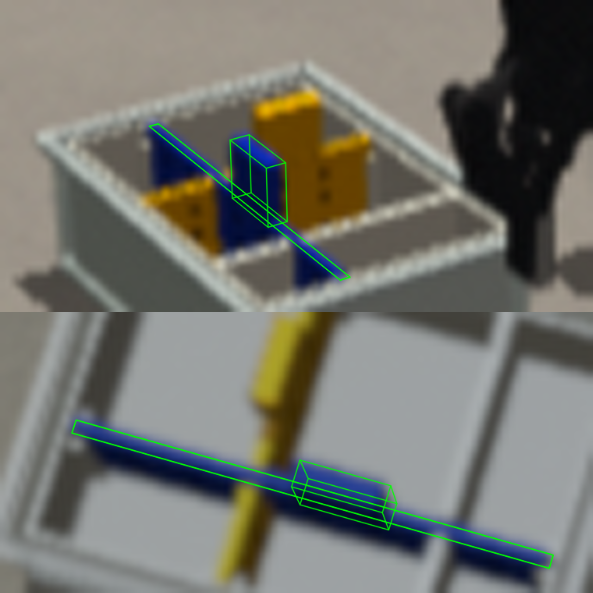

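```bash
python3 -c "
from cell import workorder
print(workorder.close_job())"
```

```text
the job is handed in; nothing more can be done
None
```

I fitted both dividers in the tank and handed the job in at about 39 s of the 72 s allowed; no verdict is reported.

- **Yellow cross:** Its first try caught on the tank's rim. I shifted it and felt it into the side grooves, then checked it was in them by pushing gently each way. It stands on the floor with its slot in line with the slot in the cross wall.
- **Blue long divider:** An end caught on the rim and it tipped about 2° in the grip. I levelled it against the rim, then felt it through the wall and cross slots, the end grooves and its own slots down to the floor.
- **Contact forces:** The most I read at the wrist was 32 N, while levelling the blue divider, which is under the 60 N limit. That reading came at the end of a move, so a short peak could have been missed.
- **Last checks:**
  - Outlines of the home positions, placed at my camera estimate of the liner, match both dividers for height and level in both pictures. They agree to about one pixel (roughly 2.5 mm).
  - In the top picture the yellow cross's grip block sits about 2.5 mm to one side of its outline. That could be a slight lean in the grooves' play or camera error, and it looks to be within the limits.
  - The gripper is clear of everything and reads no force.
- **Disagreement:** Camera and robot positions differed by 2–4 mm along the dividers, so I went by touch where they conflicted.
- **Not checked:** I did not measure the beaker, bottle, timer or boss head at the end; the arm never went close to them.

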